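# Shut and bolt the board test jig

### The job

The circuit board is already lying in the test jig: swing the cover shut over it, hold the cover down against the springs and slide its bolt across into the keeper until the tip is fully home against the interlock switch at the keeper's far end, then let go. Go by feel and be gentle: do not squeeze the board hard or ram the bolt into the keeper or the switch, and leave the other things on the bench where they are.

Things in the scene. Friction and masses are not known exactly. Their poses are not given: they have to be found in the camera images.
- jig: The test jig, fixed: grey case 280 x 400 mm with a brown deck on top, 70 mm above the bench. Origin: centre of its underside; x points from its front to its hinge side (away from the robot at yaw 0), y to the keeper side, z up. Hinge pillars stand at x = 108 to 132 mm, up to 104 mm high. The board lies in a nest on springs.
- cover: The cover, 205 (x) by 260 (y) by 8 mm, 0.3 kg, blue border, clear window. Origin on the hinge axis (along jig y, at jig x = 105 mm, height 100 mm); the plate runs from x = 0 to -205, y = -130 to 130, top face at z = +5 mm. Fully down its axes are parallel to the jig's; it opens by turning positively about +y. The stiff hinge (0.55 N m) keeps it where it is left.
- cover_edge (a point): Middle of the cover's front edge, on its top face (cover x = -205 mm, y = 0). About 0.055 rad before fully down, two rods under the cover, 105 mm from the hinge, meet the board and press the nest down on its springs. To hold the cover fully down takes 10 to 13 N at the knob; then the nest bottoms and the load on the board rises steeply. Let go unbolted, it springs up.
- knob (a point): Centre of the bolt's black upright knob, a cylinder 16 mm across and 30 mm tall along the cover's z, on a 9 mm neck above the bar. At cover x = -170, z = +42 mm, and y = +40 mm when the bolt is fully drawn. The two steel straps in which the bolt slides (up to cover z = 21 mm) stay 25 mm or more from it in y.
- bolt_tip (a point): End of the bolt's hemispherical tip. The bolt is a steel bar 10 mm across that slides along the cover's +y towards the keeper, 170 mm from the hinge axis, at cover z = +13 mm; the tip is 85 mm ahead of the knob. It can slide 44 mm from fully drawn, takes about 2.5 N to move and stays where it is left.
- keeper: The keeper on the deck: aluminium pedestal, 34 mm high, with a steel box staple on it, 26 mm wide, 55 mm high in all; axes as the jig's, origin at deck height below the staple's middle. The bolt enters under its bridge along +y. Cover fully down: 2 mm of room under the bridge; 2 to 5 mm too high the round tip rides on its edge, higher it is blocked.
- keeper_mouth (a point): Middle of the keeper's opening on the bolt's line (43 mm above the deck). Hidden behind it under the bridge is the face (switch_face) of the interlock switch, a 12 mm brass threaded barrel through the keeper's far end: 8 to 26 mm from the mouth, as its lock nuts were set. Its pose is not given. The bolt is fully home with its tip on that face. The switch stands 15 N, the keeper 25 N.
- board: The circuit board under test, 150 x 170 mm, 3 mm thick with parts up to 12 mm tall, lying loose in the nest under the cover. Origin: centre of its underside, 84 mm above the bench before the cover presses it down (by up to 6 mm). It stands a squeeze of 40 N from the cover's rods (24 N at the knob).
- waiting_boards: Stack of five boards, 150 x 170 mm and about 77 mm high, beside the jig. To be left alone.
- passed_boards: Stack of three boards, 150 x 170 mm and about 45 mm high, on the other side of the jig. To be left alone.
- marker: Red flat marker pen with black cap, 122 x 12 x 10 mm, lying on the jig's deck beside the cover. To be left alone.
- solder_reel: Reel of solder, 64 mm in diameter, 46 mm high. To be left alone.
- flux_bottle: White bottle with red cap, 52 mm in diameter, 120 mm high. To be left alone.
- screwdriver: Screwdriver with yellow handle. To be left alone.
- tweezers: Steel tweezers, 122 mm long. To be left alone.

How it is judged:
By the outcome, as a careful person would: the job done as asked, in the order asked, and still so for the second after the job is handed in, with the robot touching nothing.
It also fails if it takes over 72 s, if anything falls off the work surface, if the arm or the gripper's body presses on something with over 40 N, if the wrist force passes 120 N, or if a joint passes its speed limit or range.

### The arm

A 6-joint arm with a two-finger parallel gripper is mounted at the origin on the work surface. World frame = base frame: x ahead of the robot, y to its left, z up, the work surface at z = 0. Lengths are in m, angles in rad, forces in N, time in s.
With the tool pointing down it reaches from about 0.375 to 0.75 m from the base axis. Payload 9 kg.
Tool frame: the origin (TCP) lies midway between the tips of the shut fingers; the grasp point (between the pads) lies 19 mm behind it (arm.tcp_to_grasp is the distance from the TCP to the grasp point, in m); z points along the fingers, y is the direction in which the jaws open and shut (so a half turn about z gives the same grasp; the last joint's range is limited). The gripper opens to 85 mm and grips with 20 to 120 N. Pads are 22 mm wide; open, the fingers measure 114 mm over their backs; the gripper's body (76 mm by 85 mm) begins 54 mm behind the grasp point. The pads swing forward as they close: fully open they stand 13 mm farther back than shut.
Start: joints at [0.925, 0.104, 0.097, 1.564, 0, 1.353], TCP at [0.249, 0.546, 0.197] pointing down, gripper open.
Joint ranges: [-2.99, 2.99], [-0.84, 1.86], [-1.1, 1.16], [-1.84, 2.11], [-1.51, 1.56], [-3.14, 3.14]. Speed limits (rad/s): [2.22, 2.22, 2.57, 3.14, 3.14, 3.14].

### API

Orientations are given as a 3x3 rotation matrix whose columns are the frame's x, y, z axes.
In Python, from bench import arm, vision, ticket gives the robot as it stands.
- The arm moves only by the shell command python3 -m creep 'ROWS'. ROWS is JSON, a list of rows, each a list of 3 entries, a list of its own where there are three numbers: the shift along the tool's x, y, z in cm, then the turn, a rotation vector about the tool's x, y, z in rad, then the finger opening in cm, from 0 to 8.54. A call has 1 to 10 rows; each row shifts and turns the commanded pose from where the row before left it, along the tool's axes as they then stand; what a row does not reach is not made up. A row lasts 1/8 s, in which the tool goes at most 62.5 mm and 10.7 degrees, less where a joint would pass 70% of its speed; a pose out of reach is approached as far as the arm can. A call with a gripper value outside its range is refused whole. The fingers move at their own pace and stop on an object; the grip force is fixed at half the most. Time passes only in rows, so rows that do not move let the fingers close. It gives the time, the measured TCP pose, the force and the opening at its end, in the units of the state.
- arm.get_obs(): the state, without advancing time (a new reading comes with each control period).
- vision.read_camera(name): name is "scene" or "top" or "wrist"; returns the picture (400x640x3 uint8, blue, green, red); there is no depth.
- vision.camera_info(name): a dict with "fx", "fy", "cx", "cy" (pixels), "dist" ([k1, k2, p1, p2, k3] as OpenCV has them; the pictures are not rectified), "R" (3x3) and "t" (3): a world point X has camera coordinates R X + t. Camera axes: x right, y down, z forward; pixel columns grow to the right and rows downward; lengths in m; the calibration is good to about 2 mm. A picture is of the moment at which its call begins: read the wrist's pose just before it. camera_info takes no time and is no camera call; for the wrist camera it gives the pose at the moment of the call.
- ticket.finish_job(): hands the job in, once; it reports no verdict.
The state is a dict: "time": time; "joint_positions": joint angles; "joint_velocities": joint speeds; "joint_torque": joint torques, N m; "tool_pos": TCP position; "tcp_rot": TCP orientation; "ft_force": force on the tool from outside, world axes, zero at the start; "moment": the same for the moment, N m; "finger_gap": opening from 0.0 (shut) to 1.0 (fully open).
Only numpy, scipy, OpenCV 4.12 (cv2) and the standard library are available. Lean on these libraries where they do the work, as an engineer would, in place of code of your own. Each camera call takes 0.05 s, during which the arm holds its last target.

## Working session

There is one attempt and no reset: what is moved stays moved. The work goes in short steps, Python scripts to look and compute and a shell command to move; the robot and the scene stay as the last step left them, time stands still between calls to the robot, and variables do not carry over. Pictures are saved under pics/ and viewed, and the job is handed in when it is done.

```bash
ls; mkdir -p pics; python3 - <<'E'
from bench import arm, vision, ticket
import cv2,numpy as np
o=arm.get_obs()
for k,v in o.items(): print(k,np.round(v,4).tolist())
print(arm.tcp_to_grasp)
for n in ["scene","top","wrist"]:
    print(n,{k:np.round(v,4).tolist() for k,v in vision.camera_info(n).items()})
    cv2.imwrite(f"pics/{n}0.png",vision.read_camera(n))
E
```

```text
pics
time 0.0
joint_positions [0.9253, 0.1047, 0.0965, 1.5639, -0.0, 1.3531]
joint_velocities [0.0017, 0.0006, 0.001, -0.0012, 0.0012, 0.0012]
joint_torque [-0.0001, -55.6933, 50.3646, 0.0171, -0.0004, -0.0]
tool_pos [0.2487, 0.5456, 0.1961]
tcp_rot [[-0.9099, 0.4149, -0.0008], [0.4149, 0.9099, -0.0011], [0.0003, -0.0013, -1.0]]
ft_force [-0.8753, -0.2275, 0.2345]
moment [0.0214, 0.0076, -0.0001]
finger_gap 0.9962
0.0187
scene {'fx': 461.5396, 'fy': 461.5396, 'cx': 321.0537, 'cy': 202.5268, 'dist': [-0.0119, 0.0, 0.0, 0.0, 0.0], 'R': [[-0.7441, 0.6677, 0.0219], [0.349, 0.4165, -0.8395], [-0.5696, -0.617, -0.543]], 't': [0.4016, -0.0624, 1.7202]}
top {'fx': 473.3661, 'fy': 473.3661, 'cx': 307.344, 'cy': 199.8727, 'dist': [0.0125, 0.0, 0.0, 0.0, 0.0], 'R': [[-0.0238, -0.9997, 0.0033], [-0.9906, 0.0232, -0.1346], [0.1344, -0.0065, -0.9909]], 't': [-0.0353, 0.5195, 1.4325]}
wrist {'fx': 310.3547, 'fy': 310.3547, 'cx': 320.6795, 'cy': 200.3538, 'dist': [0.0035, 0.0, 0.0, 0.0, 0.0], 'R': [[0.4154, 0.9097, -0.0], [0.8726, -0.3984, 0.2827], [0.2571, -0.1174, -0.9592]], 't': [-0.5994, -0.0355, 0.3785]}
```

View pics/scene0.png

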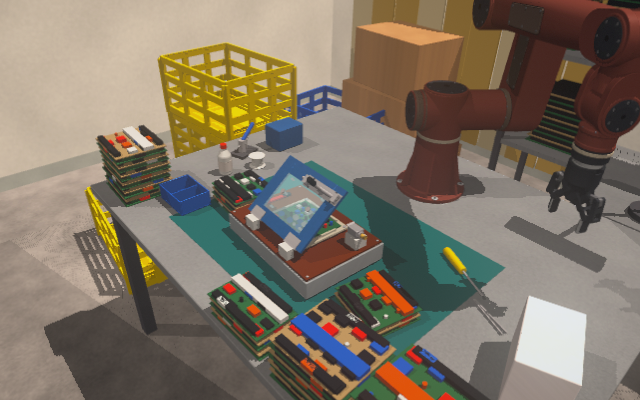

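View pics/top0.png

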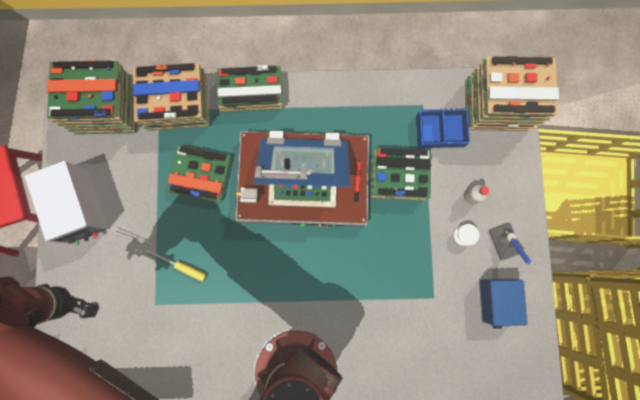

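View pics/wrist0.png

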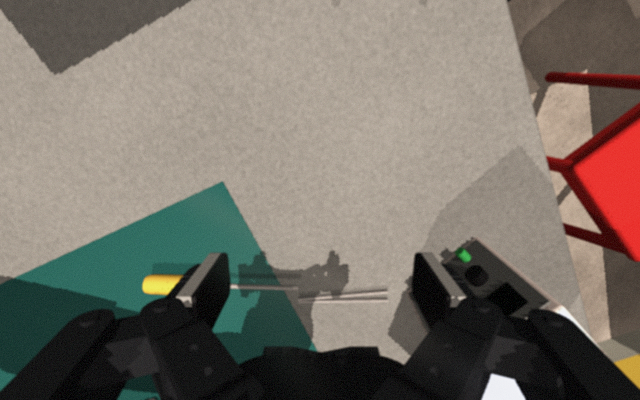

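```bash
python3 - <<'E'
import cv2
a=cv2.imread("pics/top0.png")[120:235,225:380]; cv2.imwrite("pics/topc.png",cv2.resize(a,None,fx=5,fy=5,interpolation=cv2.INTER_CUBIC))
a=cv2.imread("pics/scene0.png")[145:300,220:390]; cv2.imwrite("pics/scenec.png",cv2.resize(a,None,fx=3.8,fy=3.8,interpolation=cv2.INTER_CUBIC))
E
```

```text
(no output)
```

View pics/topc.png

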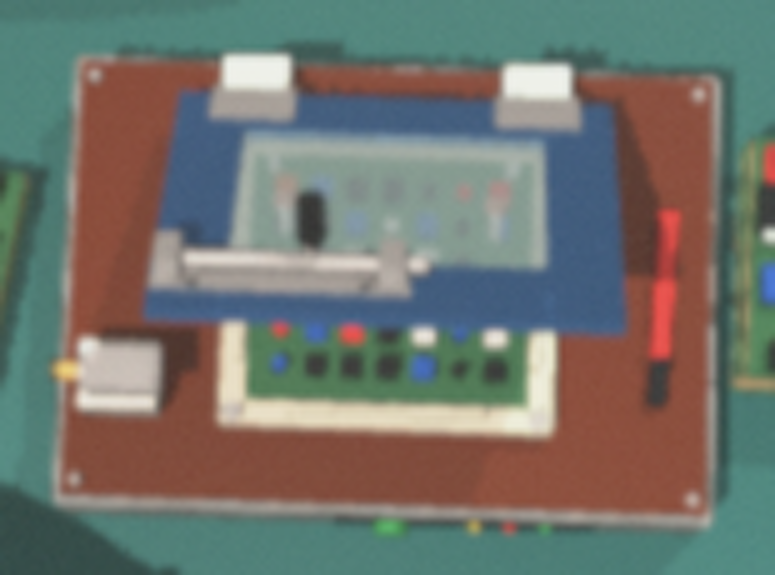

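View pics/scenec.png

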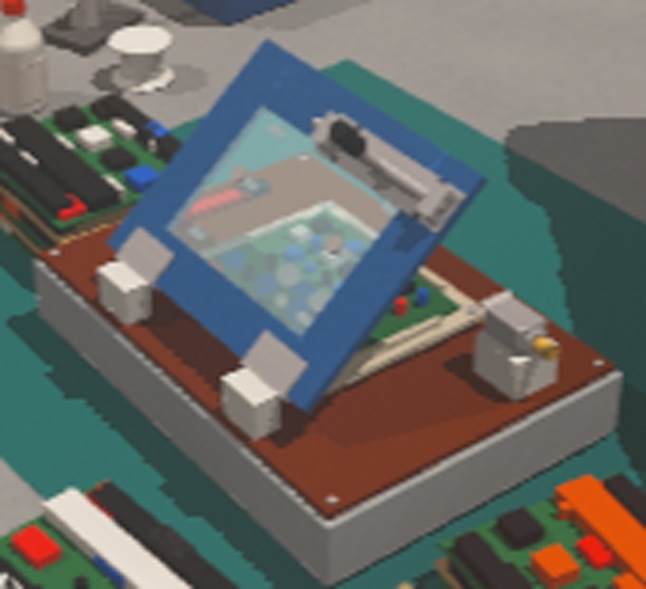

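```bash
cat > h.py <<'E'
import numpy as np,cv2
from bench import arm,vision
from scipy.spatial.transform import Rotation as Ro
def proj(X,info):
    R=np.array(info['R']);t=np.array(info['t'],float)
    K=np.array([[info['fx'],0,info['cx']],[0,info['fy'],info['cy']],[0,0,1]])
    p,_=cv2.projectPoints(np.array(X,float).reshape(-1,3),cv2.Rodrigues(R)[0],t,K,np.array(info['dist'],float))
    return p.reshape(-1,2)
def jigT(x,y,yaw):
    return Ro.from_euler('z',yaw).as_matrix(),np.array([x,y,0])
def cover(p,q,th):  # p points in cover frame-> world
    R,t=jigT(*q); p=np.array(p,float).reshape(-1,3)
    pj=p@Ro.from_euler('y',th).as_matrix().T+np.array([.105,0,.1])
    return pj@R.T+t
def jig(p,q):
    R,t=jigT(*q); return np.array(p,float).reshape(-1,3)@R.T+t
E
python3 - <<'E'
from h import *
from scipy.optimize import least_squares
it=vision.camera_info('top'); isc=vision.camera_info('scene')
T=lambda a:np.array(a)/5+[225,120]
S=lambda a:np.array(a)/3.8+[220,145]
c=.14;d=.2
jt=[((c,d,.07),(80,58)),((c,-d,.07),(718,75)),((-c,-d,.07),(708,515)),((-c,d,.07),(58,496))]
js=[((c,-d,.07),(38,262)),((c,d,.07),(330,515)),((-c,d,.07),(620,372))]
ct=[((-.205,.13,.005),(145,318)),((-.205,-.13,.005),(627,332))]
cs=[((-.205,-.13,.005),(265,42)),((-.205,.13,.005),(485,180)),((0,.13,.005),(305,408)),((0,-.13,.005),(110,245))]
def f(v,pr=0):
    q=v[:3];r=[]
    for L,M,i,fn in((jt,T,it,0),(js,S,isc,0),(ct,T,it,1),(cs,S,isc,1)):
        X=[a for a,_ in L]; W=cover(X,q,v[3]) if fn else jig(X,q)
        r.append(proj(W,i)-M([b for _,b in L]))
    r=np.vstack(r)
    if pr: print(np.round(r,1).tolist())
    return r.ravel()
s=least_squares(f,[.6,0,0,.7],loss='soft_l1'); print(s.x); f(s.x,1)
q=s.x[:3];th=s.x[3]
print('edge',cover((-.205,0,.005),q,th),'knob',cover((-.17,.04,.042),q,th),'knob closed',cover((-.17,.04,.042),q,0))
for nm,i,M in(('top',it,5),('scene',isc,3.8)):
    for z in(.027,.042,.057): print(nm,(proj(cover((-.17,.04,z),q,th),i)-( [225,120] if nm=='top' else [220,145]))*M)
for x in (-.205,-.17,-.1,0): pass
# keeper box guess from top pixel (120,370)crop top ctr z=.125
R=np.array(it['R']);t=np.array(it['t']);
def ray(u,z):
    p=cv2.undistortPoints(np.array([[u]],float),np.array([[it['fx'],0,it['cx']],[0,it['fy'],it['cy']],[0,0,1]]),np.array(it['dist'],float))[0,0]
    dd=R.T@np.array([p[0],p[1],1]);C=-R.T@t
    return C+dd*(z-C[2])/dd[2]
Rj,tj=jigT(*q)
for u in [(80,340),(160,343),(160,393),(80,393)]: print('keeper',(Rj.T@(ray(T(u),.125)-tj)).round(4))
for u in [(668,212),(655,405)]: print('marker',(Rj.T@(ray(T(u),.08)-tj)).round(4))
E
```

```text
[ 0.58395579 -0.03492862 -0.04965479  0.67678237]
[[-1.9, -0.8], [0.2, -0.8], [1.4, 1.7], [-1.7, 2.1], [-2.6, -2.6], [-0.6, 1.4], [0.9, -2.2], [-0.5, 0.2], [-0.3, -0.1], [0.6, -0.3], [0.1, -0.7], [-0.5, 0.3], [-1.5, -0.7]]
edge [[ 0.53233459 -0.03236327  0.23228697]] knob [[0.58471614 0.00508296 0.23921179]] knob closed [[0.52102128 0.00824832 0.142     ]]
top [[312.53938603 250.29237962]]
top [[312.25761732 228.86918333]]
top [[311.97102743 207.09490251]]
scene [[359.363297  148.9473174]]
scene [[349.29817202 138.89467551]]
scene [[339.04852546 128.65781345]]
keeper [-0.047   0.1785  0.125 ]
keeper [-0.0476  0.1318  0.125 ]
keeper [-0.077   0.1306  0.125 ]
keeper [-0.0782  0.1771  0.125 ]
marker [ 0.0482 -0.1686  0.08  ]
marker [-0.0703 -0.1621  0.08  ]
```

```bash
python3 -m creep '[[[0,0,-3.4],[0,0,-0.126],0],[[0,0,-3.4],[0,0,-0.126],0],[[0,0,-3.4],[0,0,-0.126],0]]'; python3 - <<'E'
from h import *
o=arm.get_obs();i=vision.camera_info('wrist');R=np.array(i['R']);t=np.array(i['t'])
Rt=np.array(o['tcp_rot']);print(Rt.round(3).tolist(),o['tool_pos'],o['finger_gap'])
print('cam in tool',Rt.T@(-R.T@t-o['tool_pos']), 'axis',Rt.T@R[2])
q=(.584,-.0349,-.0497)
tgt=cover((-.19,-.06,.005),q,.677)[0]; print(tgt, Rt.T@(tgt-o['tool_pos']))
E
```

```text
time: 0.52
tool_pos: [0.2488, 0.5458, 0.2997]
tcp_rot: [[-0.999, 0.046, -0.0], [0.046, 0.999, -0.0], [0.0, -0.0, -1.0]]
ft_force: [1.0, 1.1, 0.3]
finger_gap: 0.376
[[-0.999, 0.046, -0.0], [0.046, 0.999, -0.0], [0.0, -0.0, -1.0]] [0.24875938 0.54578306 0.29967539] 0.37586456762897047
cam in tool [ 0.07266998 -0.00026046 -0.17684735] axis [-0.28338351  0.00105107  0.95900609]
[ 0.5411043  -0.09284051  0.2229242 ] [-0.3211793  -0.62460486  0.07686991]
```

```bash
python3 -m creep '[[[-2.7,-5.2,0],[0,0,0],0],[[-2.7,-5.2,0],[0,0,0],0],[[-2.7,-5.2,0],[0,0,0],0],[[-2.7,-5.2,0],[0,0,0],0],[[-2.7,-5.2,0],[0,0,0],0],[[-2.7,-5.2,0],[0,0,0],0]]'; python3 -m creep '[[[-2.7,-5.2,0],[0,0,0],0],[[-2.7,-5.2,0],[0,0,0],0],[[-2.7,-5.2,0],[0,0,0],0],[[-2.7,-5.2,0],[0,0,0],0],[[-2.6,-5.2,0],[0,0,0],0],[[-2.5,-5.2,0],[0,0,0],0],[[0,0,0],[0,0,0],0]]'; python3 - <<'E'
from h import *
cv2.imwrite('pics/w1.png',vision.read_camera('wrist'));cv2.imwrite('pics/t1.png',vision.read_camera('top'))
E
```

```text
time: 1.27
tool_pos: [0.3956, 0.2245, 0.2988]
tcp_rot: [[-0.999, 0.05, 0.0], [0.05, 0.999, 0.0], [-0.0, 0.0, -1.0]]
ft_force: [1.0, -1.1, -0.1]
finger_gap: 0.0
time: 2.15
tool_pos: [0.5389, -0.0966, 0.297]
tcp_rot: [[-0.999, 0.054, -0.002], [0.054, 0.999, 0.001], [0.002, 0.001, -1.0]]
ft_force: [0.4, 0.6, -0.0]
finger_gap: -0.001
```

View pics/w1.png

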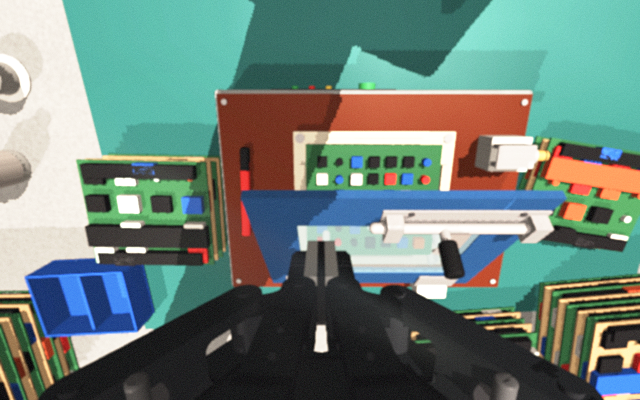

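```bash
python3 - <<'E'
from h import *
i=vision.camera_info('wrist');q=(.584,-.0349,-.0497);th=.677
print(proj(jig([(-.14,-.2,.07),(-.14,.2,.07)],q),i),proj(cover([(-.205,-.13,.005),(-.205,.13,.005),(-.17,.04,.057),(-.17,.04,.027)],q,th),i))
print(proj(jig([(-.062,.131,.125),(-.075,.131,.125),(-.049,.131,.125),(-.062,.18,.125)],q),i))
a=cv2.imread('pics/w1.png')[80:300,210:570];cv2.imwrite('pics/w1c.png',cv2.resize(a,None,fx=2.2,fy=2.2,interpolation=cv2.INTER_CUBIC))
E
```

```text
[[206.92126632  88.18871084]
 [532.40931905  87.47191599]] [[234.99611137 191.20283858]
 [556.64304731 190.45120703]
 [445.85963338 268.45738113]
 [437.72390426 235.48099191]]
[[489.98846191 157.71332812]
 [491.7647314  146.11681368]
 [488.25072524 169.06843132]
 [533.39615961 157.59565294]]
```

View pics/w1c.png

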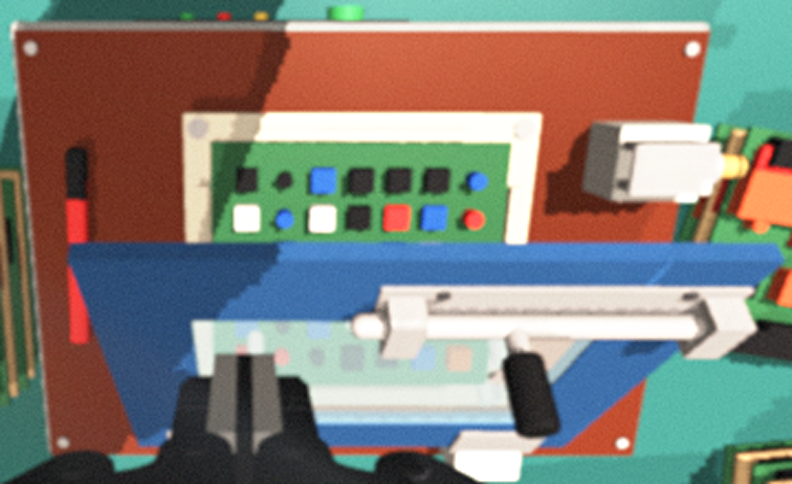

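```bash
python3 - <<'E'
from h import *
from scipy.optimize import least_squares
i=vision.camera_info('wrist');im=vision.read_camera('wrist');print(arm.get_obs()['tool_pos'])
a=cv2.imread('pics/w1.png');print('shift',cv2.phaseCorrelate(a[80:200,200:580,1].astype(float),im[80:200,200:580,1].astype(float)))
t1=cv2.imread('pics/t1.png')[120:235,225:380];cv2.imwrite('pics/t1c.png',cv2.resize(t1,None,fx=5,fy=5,interpolation=cv2.INTER_CUBIC))
isc=vision.camera_info('scene');it=vision.camera_info('top')
W=lambda a:np.array(a)/2.2+[210,80]
# keep jig fit separately per camera: cover corners + knob
T=lambda a:np.array(a)/5+[225,120]
S=lambda a:np.array(a)/3.8+[220,145]
ct=[((-.205,.13,.005),(145,318)),((-.205,-.13,.005),(627,332)),((-.17,.04,.057),(312,203))]
cs=[((-.205,-.13,.005),(265,42)),((-.205,.13,.005),(485,180)),((0,.13,.005),(305,408)),((-.17,.04,.057),(340,128))]
cw=[((-.205,-.13,.005),(69,248)),((-.205,.13,.005),(784,252)),((-.17,.04,.057),(540,420)),((-.17,.04,.027),(519,348))]
def solve(sets):
    def f(v):
        r=[]
        for L,M,I in sets:
            P=proj(cover([a for a,_ in L],v[:3],v[3]),I)-M([b for _,b in L]);r.append((P*(2.5/I['fx']*461 if I is not i else .8)).ravel())
        return np.hstack(r)
    s=least_squares(f,[.58,-.03,-.05,.67],loss='soft_l1');print(s.x.round(4),s.fun.round(1))
solve([(ct,T,it)]);solve([(cs,S,isc)]);solve([(cw,W,i)]);solve([(ct,T,it),(cs,S,isc)]);solve([(ct,T,it),(cs,S,isc),(cw,W,i)])
E
```

```text
[ 0.53821884 -0.09277889  0.29881729]
shift ((-2.765249764865075, 0.8142215141321572), 0.8525990302655441)
[ 0.5824 -0.0356 -0.0525  0.6906] [-0.8 -0.4  0.  -0.4  0.7  1.1]
[ 0.5845 -0.0365 -0.0365  0.6633] [ 0.   0.3  0.7 -1.6 -0.6  0.2 -0.1  0.4]
[ 0.5831 -0.0287 -0.056   0.6961] [ 0.6 -0.   0.4 -0.5 -1.1  0.6 -0.2 -0.1]
[ 0.5846 -0.0352 -0.0447  0.6748] [-0.7  0.8 -0.3 -1.   0.2  1.9  0.5 -0.5  0.1 -1.6 -1.2  0.8 -0.9  0.6]
[ 0.5834 -0.0316 -0.0555  0.6924] [-4.6 -1.8 -3.8 -1.1 -3.  -0.   2.8 -1.3  1.1 -1.5  0.1  2.  -0.1  1.
 -2.1 -0.1 -2.9 -0.7 -4.1  0.3 -3.  -0.3]
```

View pics/t1c.png

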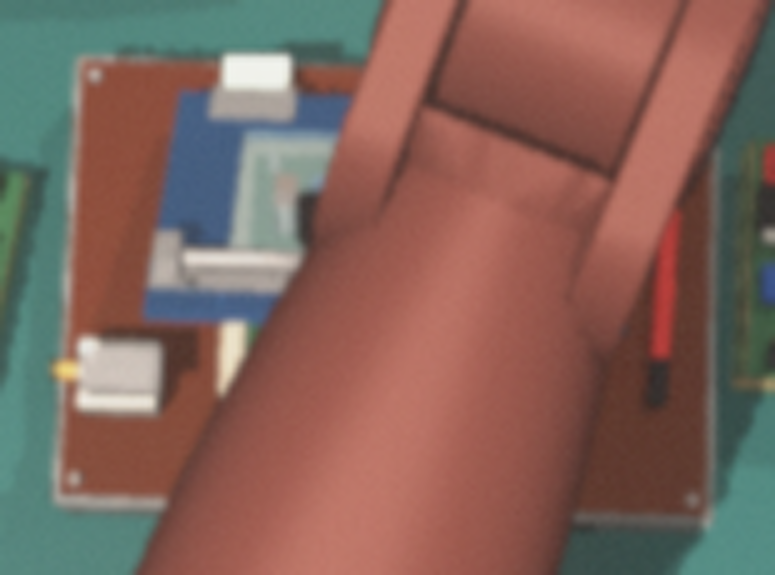

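```bash
python3 - <<'E'
from h import *
q=(.5835,-.033,-.053)
o=arm.get_obs();R=np.array(o['tcp_rot']);p=o['tool_pos'];print(R.round(4).tolist(),o['time'],o['ft_force'])
for th in [.69,.64,.58,.52,.46,.4,.34,.28,.22,.16,.12,.09,.06]:
    w=cover((-.205,-.055,.005),q,th)[0]+[.005,0,0]; print(th,w.round(4),((R.T@(w-p))*100).round(2))
E
```

```text
[[-0.9988, 0.0498, -0.0004], [0.0498, 0.9988, 0.0005], [0.0004, 0.0005, -1.0]] 2.3 [-0.66201908  0.46235649  0.98341309]
0.69 [ 0.5357 -0.0853  0.2343] [0.28 0.73 6.45]
0.64 [ 0.5292 -0.0849  0.2264] [0.93 0.74 7.24]
0.58 [ 0.5219 -0.0845  0.2165] [1.66 0.74 8.23]
0.52 [ 0.5153 -0.0842  0.2062] [2.33 0.74 9.26]
0.46 [ 0.5092 -0.0839  0.1955] [ 2.94  0.74 10.33]
0.4 [ 0.5038 -0.0836  0.1844] [ 3.48  0.74 11.44]
0.34 [ 0.4991 -0.0833  0.1731] [ 3.95  0.74 12.58]
0.28 [ 0.4951 -0.0831  0.1615] [ 4.35  0.74 13.74]
0.22 [ 0.4918 -0.0829  0.1496] [ 4.68  0.74 14.92]
0.16 [ 0.4891 -0.0828  0.1376] [ 4.95  0.74 16.12]
0.12 [ 0.4878 -0.0827  0.1295] [ 5.08  0.74 16.93]
0.09 [ 0.487  -0.0827  0.1234] [ 5.16  0.74 17.54]
0.06 [ 0.4864 -0.0827  0.1173] [ 5.22  0.74 18.16]
```

```bash
python3 -m creep '[[[0.3,0.4,3.0],[0,0,0],0],[[0,0.3,2.5],[0,0,0],0],[[0.1,0,0.9],[0,0,0],0],[[0.5,0,0.6],[0,0,0],0],[[0,0,0],[0,0,0],0]]'; python3 -m creep '[[[0.4,0,0.6],[0,0,0],0],[[0.4,0,0.6],[0,0,0],0],[[0.35,0,0.6],[0,0,0],0],[[0.3,0,0.6],[0,0,0],0]]'
```

```text
time: 2.92
tool_pos: [0.5297, -0.0856, 0.2296]
tcp_rot: [[-0.999, 0.049, 0.001], [0.049, 0.999, -0.0], [-0.001, -0.0, -1.0]]
ft_force: [-0.3, -0.1, -0.9]
finger_gap: -0.002
time: 3.42
tool_pos: [0.515, -0.0851, 0.2044]
tcp_rot: [[-0.999, 0.05, -0.0], [0.05, 0.999, 0.0], [0.0, 0.0, -1.0]]
ft_force: [0.3, 0.7, -0.1]
finger_gap: -0.001
```

```bash
cat > look.py <<'E'
import sys
from h import *
n,x0,x1,y0,y1,f,out=sys.argv[1],*map(int,sys.argv[2:6]),float(sys.argv[6]),sys.argv[7]
print({k:np.round(arm.get_obs()[k],3).tolist() for k in('time','tool_pos','ft_force')})
cv2.imwrite('pics/'+out,cv2.resize(vision.read_camera(n)[y0:y1,x0:x1],None,fx=f,fy=f,interpolation=cv2.INTER_CUBIC))
E
python3 look.py scene 220 400 100 300 3 s2.png
```

```text
{'time': 3.425, 'tool_pos': [0.515, -0.085, 0.204], 'ft_force': [0.253, 0.659, -0.121]}
```

View pics/s2.png

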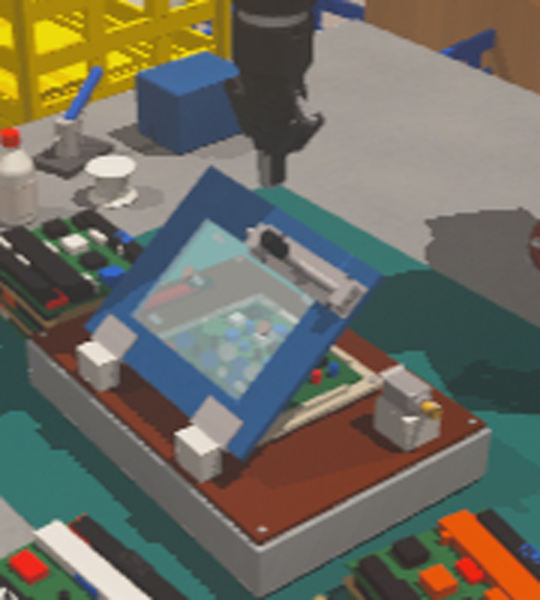

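```bash
python3 - <<'E'
from h import *
i=vision.camera_info('scene');f=lambda P:((proj(P,i)-[220,100])*3).round(0).tolist()
q=(.5835,-.033,-.053)
print(f(arm.get_obs()['tool_pos']));
for th in(.6,.65,.69,.72): print(th,f(cover([(-.205,-.13,.005),(-.205,.13,.005),(-.205,-.055,.005)],q,th)))
E
```

```text
[[269.0, 217.0]]
0.6 [[221.0, 176.0], [392.0, 285.0], [266.0, 205.0]]
0.65 [[216.0, 171.0], [387.0, 279.0], [261.0, 199.0]]
0.69 [[212.0, 166.0], [383.0, 275.0], [257.0, 195.0]]
0.72 [[208.0, 163.0], [380.0, 272.0], [253.0, 192.0]]
```

```bash
python3 look.py wrist 200 600 50 350 2 w2.png
```

```text
{'time': 3.475, 'tool_pos': [0.515, -0.085, 0.204], 'ft_force': [-0.487, -0.592, -0.366]}
```

View pics/w2.png

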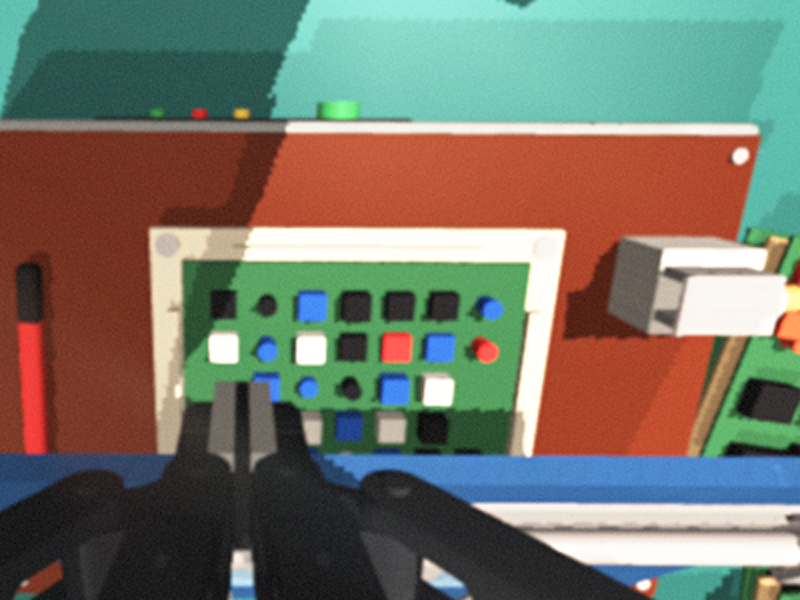

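```bash
python3 -m creep '[[[0,0,-3.5],[0,0,0],0],[[0,0,-3],[0,0,0],0],[[-3.3,0,0],[0,0,0],0],[[0,0,2],[0,0,0],0],[[0,0,1],[0,0,0],0],[[0,0,0],[0,0,0],0]]';  python3 - <<'E'
from h import *
q=(.5835,-.033,-.053)
o=arm.get_obs();R=np.array(o['tcp_rot']);p=o['tool_pos'];print(R.round(4).tolist(),o['time'],o['ft_force'])
for th in [.69,.64,.58,.52,.46,.4,.34,.28,.22,.16,.12,.09,.06]:
    w=cover((-.188,-.055,.005),q,th)[0]; print(th,w.round(4),((R.T@(w-p))*100).round(2))
E
python3 look.py wrist 200 600 50 350 2 w3.png
```

```text
time: 4.28
tool_pos: [0.5477, -0.0865, 0.2393]
tcp_rot: [[-0.999, 0.05, -0.001], [0.05, 0.999, 0.001], [0.001, 0.001, -1.0]]
ft_force: [-0.5, 0.4, 1.3]
finger_gap: 0.0
[[-0.9988, 0.0498, -0.0011], [0.0498, 0.9988, 0.0006], [0.0011, 0.0005, -1.0]] 4.275 [-0.50235439  0.42686968  1.28476277]
0.69 [ 0.5438 -0.086   0.2235] [0.39 0.03 1.58]
0.64 [ 0.5378 -0.0857  0.2163] [0.99 0.04 2.31]
0.58 [ 0.5311 -0.0853  0.2072] [1.66 0.04 3.22]
0.52 [ 0.525  -0.085   0.1978] [2.27 0.04 4.16]
0.46 [ 0.5194 -0.0847  0.1879] [2.83 0.04 5.14]
0.4 [ 0.5145 -0.0844  0.1778] [3.33 0.04 6.16]
0.34 [ 0.5101 -0.0842  0.1674] [3.76 0.04 7.2 ]
0.28 [ 0.5064 -0.084   0.1568] [4.13 0.04 8.26]
0.22 [ 0.5033 -0.0838  0.1459] [4.44 0.04 9.35]
0.16 [ 0.5009 -0.0837  0.1349] [ 4.68  0.04 10.45]
0.12 [ 0.4997 -0.0836  0.1275] [ 4.8   0.04 11.19]
0.09 [ 0.4989 -0.0836  0.1219] [ 4.88  0.04 11.75]
0.06 [ 0.4983 -0.0836  0.1163] [ 4.93  0.04 12.31]
{'time': 4.275, 'tool_pos': [0.548, -0.087, 0.239], 'ft_force': [-0.502, 0.427, 1.285]}
```

View pics/w3.png

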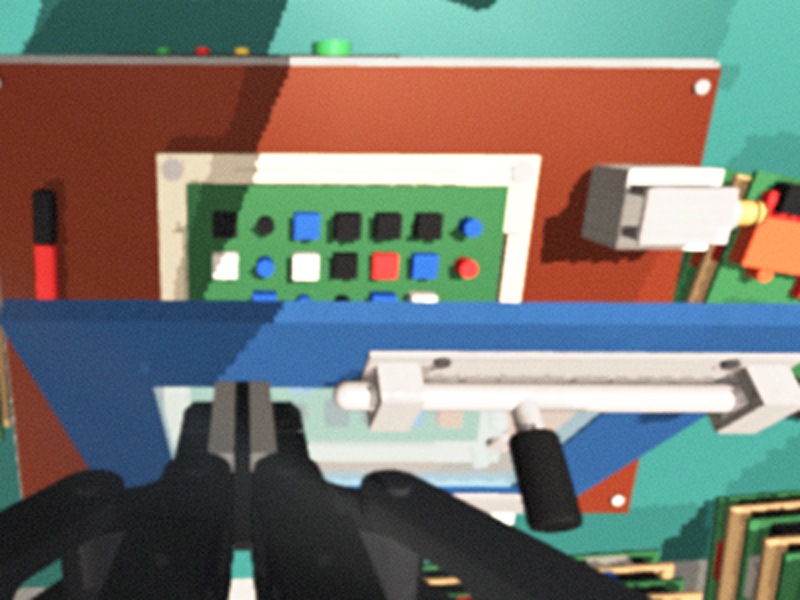

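```bash
python3 -m creep '[[[0.3,0,0.6],[0,0,0],0],[[0,0,0.6],[0,0,0],0],[[0.2,0,0.4],[0,0,0],0],[[0,0,0],[0,0,0],0]]'; python3 -m creep '[[[0.4,0,0.5],[0,0,0],0],[[0.4,0,0.5],[0,0,0],0],[[0,0,0],[0,0,0],0]]'
```

```text
time: 4.82
tool_pos: [0.543, -0.0864, 0.2235]
tcp_rot: [[-0.999, 0.05, -0.0], [0.05, 0.999, 0.0], [0.001, 0.0, -1.0]]
ft_force: [-0.0, -0.0, 1.6]
finger_gap: 0.001
time: 5.2
tool_pos: [0.5348, -0.086, 0.2134]
tcp_rot: [[-0.999, 0.05, -0.001], [0.05, 0.999, 0.0], [0.001, 0.0, -1.0]]
ft_force: [-0.9, -0.4, -0.6]
finger_gap: 0.003
```

```bash
python3 look.py scene 220 400 100 300 3 s4.png
```

```text
{'time': 5.2, 'tool_pos': [0.535, -0.086, 0.213], 'ft_force': [-0.869, -0.373, -0.6]}
```

View pics/s4.png

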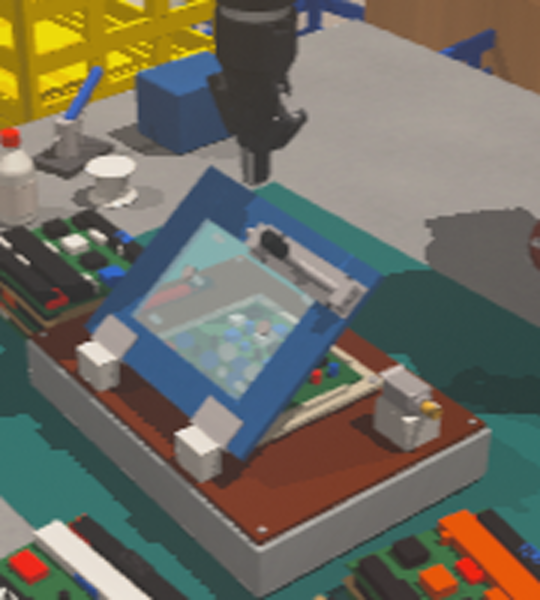

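```bash
python3 - <<'E'
from h import *
o=arm.get_obs();R=np.array(o['tcp_rot']);p=np.array(o['tool_pos'])
for n,off,s in(('wrist',(200,50),2),('scene',(220,100),3)):
  i=vision.camera_info(n)
  for d in(0,-.01,-.02,-.03): print(n,d,((proj(p+R[:,2]*d,i)-off)*s).round(0))
E
python3 look.py wrist 200 600 50 350 2 w5.png
python3 look.py scene 270 350 120 190 10 s5.png
```

```text
wrist 0 [[242. 365.]]
wrist -0.01 [[242. 378.]]
wrist -0.02 [[242. 392.]]
wrist -0.03 [[242. 409.]]
scene 0 [[253. 215.]]
scene -0.01 [[253. 206.]]
scene -0.02 [[253. 196.]]
scene -0.03 [[253. 187.]]
{'time': 5.25, 'tool_pos': [0.535, -0.086, 0.214], 'ft_force': [0.748, 0.241, 0.388]}
{'time': 5.3, 'tool_pos': [0.535, -0.086, 0.214], 'ft_force': [-0.8, -0.055, -0.586]}
```

View pics/w5.png

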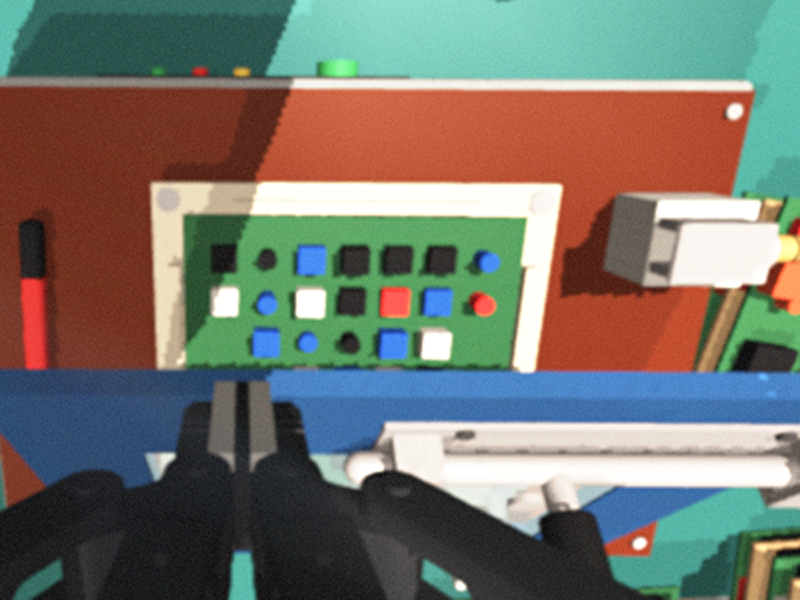

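View pics/s5.png

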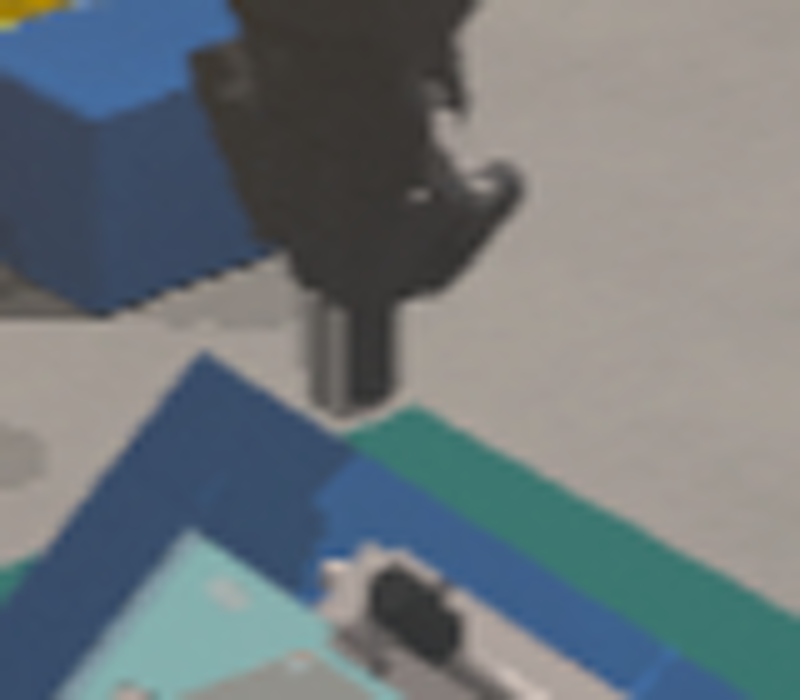

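```bash
python3 - <<'E'
from h import *
o=arm.get_obs();R=np.array(o['tcp_rot']);p=np.array(o['tool_pos'])
def ray(n,u):
    i=vision.camera_info(n);Rc=np.array(i['R']);t=np.array(i['t'])
    a=cv2.undistortPoints(np.array([[u]],float),np.array([[i['fx'],0,i['cx']],[0,i['fy'],i['cy']],[0,0,1]]),np.array(i['dist'],float))[0,0]
    d=Rc.T@[a[0],a[1],1];return -Rc.T@t,d/np.linalg.norm(d)
c1,d1=ray('wrist',(321,240.5));c2,d2=ray('scene',(304.5,161.2))
A=np.c_[d1,-d2];s=np.linalg.lstsq(A,c2-c1,rcond=None)[0]
P1=c1+s[0]*d1;P2=c2+s[1]*d2;print(P1,P2,R.T@(P1-p),R.T@(P2-p))
for z in (.2134,.2234,.2334): k=(z-c2[2])/d2[2];print('scene ray',c2+k*d2)
for z in (.2134,.2234,.2334): k=(z-c1[2])/d1[2];print('wrist ray',c1+k*d1)
i=vision.camera_info('wrist')
q=(.5835,-.033,-.053)
print((proj(cover([(-.205,-.055,.005),(-.205,-.055,-.003)],q,.69),i)-[200,50])*2)
i=vision.camera_info('scene')
print((proj(cover([(-.205,-.055,.005),(-.205,-.055,-.003)],q,.69),i)-[270,120])*10)
E
```

```text
[ 0.52782064 -0.08566839  0.24346081] [ 0.53117601 -0.08958623  0.24502035] [ 7.56817991e-03  5.27773936e-05 -2.94596981e-02] [ 0.00402157 -0.00369321 -0.03101832]
scene ray [ 0.49242716 -0.13535904  0.2134    ]
scene ray [ 0.50468156 -0.1208833   0.2234    ]
scene ray [ 0.51693597 -0.10640755  0.2334    ]
wrist ray [ 0.54109617 -0.08626479  0.2134    ]
wrist ray [ 0.53667995 -0.0860664   0.2234    ]
wrist ray [ 0.53226372 -0.085868    0.2334    ]
[[243.88626855 377.1478137 ]
 [243.84032168 351.49752911]]
[[355.62614924 449.45379393]
 [369.419051   463.17280783]]
```

```bash
python3 -m creep '[[[-1.0,0,0],[0,0,0],0],[[0,0,0.8],[0,0,0],0],[[0,0,0.4],[0,0,0],0],[[0,0,0],[0,0,0],0]]'; python3 -m creep '[[[0,0,0.4],[0,0,0],0],[[0,0,0],[0,0,0],0]]';python3 -m creep '[[[0,0,0.4],[0,0,0],0],[[0,0,0],[0,0,0],0]]';  python3 look.py scene 270 350 120 190 10 s6.png
```

```text
time: 5.85
tool_pos: [0.545, -0.0864, 0.2012]
tcp_rot: [[-0.999, 0.05, -0.001], [0.05, 0.999, 0.0], [0.001, 0.0, -1.0]]
ft_force: [-0.1, 0.5, -0.7]
finger_gap: 0.004
time: 6.1
tool_pos: [0.5452, -0.0866, 0.1978]
tcp_rot: [[-0.999, 0.05, 0.0], [0.05, 0.999, 0.0], [-0.0, 0.0, -1.0]]
ft_force: [-1.0, 0.7, -0.2]
finger_gap: 0.001
time: 6.35
tool_pos: [0.5452, -0.0866, 0.1936]
tcp_rot: [[-0.999, 0.05, -0.0], [0.05, 0.999, 0.0], [0.0, 0.0, -1.0]]
ft_force: [-0.0, -0.8, -0.2]
finger_gap: 0.001
{'time': 6.35, 'tool_pos': [0.545, -0.087, 0.194], 'ft_force': [-0.004, -0.793, -0.229]}
```

View pics/s6.png

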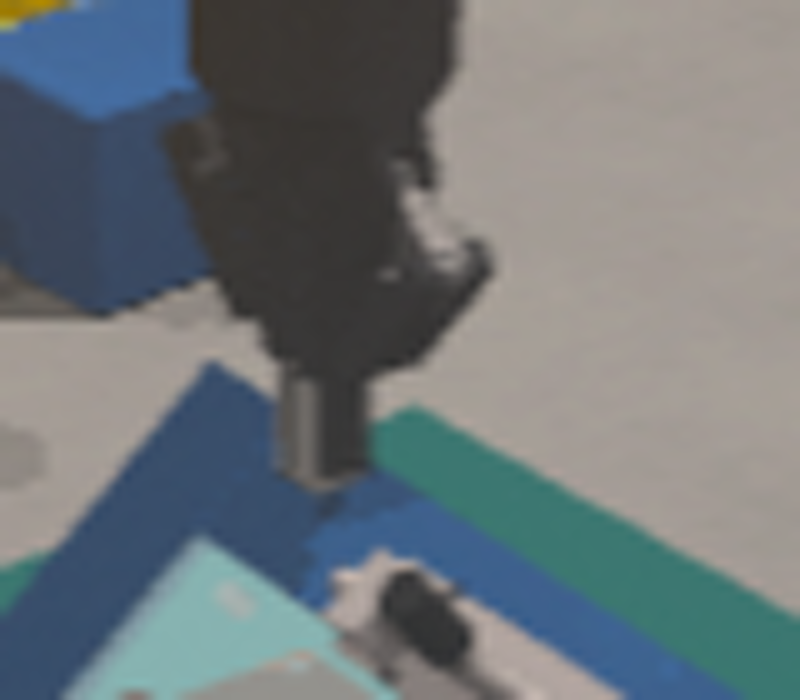

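```bash
python3 -m creep '[[[0.7,0,0.7],[0,0,0],0],[[0.67,0,0.91],[0,0,0],0],[[0.61,0,0.94],[0,0,0],0],[[0.56,0,0.98],[0,0,0],0],[[0,0,0],[0,0,0],0]]';python3 look.py scene 220 400 100 300 3 s7.png
```

```text
time: 7.02
tool_pos: [0.5189, -0.085, 0.1574]
tcp_rot: [[-0.999, 0.05, -0.002], [0.05, 0.999, 0.001], [0.002, 0.001, -1.0]]
ft_force: [-0.2, -0.4, 0.5]
finger_gap: -0.001
{'time': 7.025, 'tool_pos': [0.519, -0.085, 0.157], 'ft_force': [-0.156, -0.432, 0.491]}
```

View pics/s7.png

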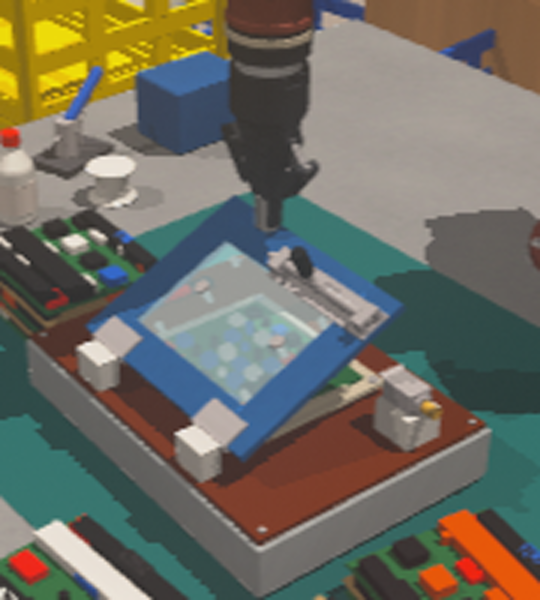

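```bash
python3 -m creep '[[[0.5,0,1.02],[0,0,0],0],[[0.43,0,1.04],[0,0,0],0],[[0.37,0,1.06],[0,0,0],0],[[0.31,0,1.09],[0,0,0],0],[[0.24,0,1.1],[0,0,0],0],[[0,0,0],[0,0,0],0]]';python3 look.py scene 220 400 100 300 3 s8.png;python3 look.py wrist 0 640 0 400 1.2 w8.png
```

```text
time: 7.82
tool_pos: [0.5006, -0.084, 0.1043]
tcp_rot: [[-0.999, 0.05, -0.002], [0.05, 0.999, 0.001], [0.002, 0.001, -1.0]]
ft_force: [0.1, -0.5, 0.1]
finger_gap: 0.002
{'time': 7.825, 'tool_pos': [0.501, -0.084, 0.104], 'ft_force': [0.084, -0.459, 0.064]}
{'time': 7.875, 'tool_pos': [0.501, -0.084, 0.105], 'ft_force': [0.237, 0.069, 0.077]}
```

View pics/s8.png

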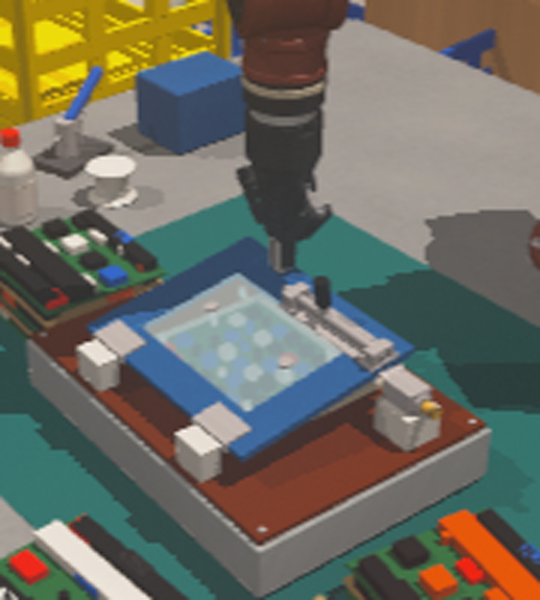

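View pics/w8.png

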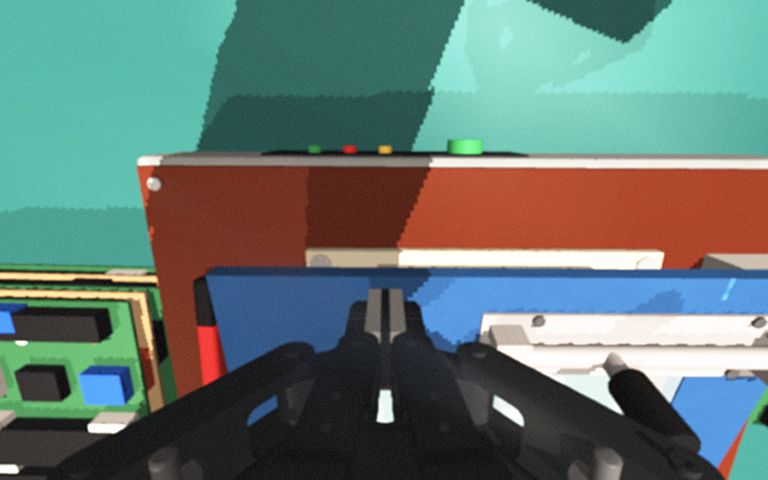

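```bash
python3 -m creep '[[[0.12,0,0.7],[0,0,0],0],[[0.06,0,0.4],[0,0,0],0],[[0,0,0],[0,0,0],0]]'; python3 -m creep '[[[0,0,-2.5],[0,0,0],0],[[0,0,-5],[0,0,0],2],[[0,0,-3],[0,0,0],4],[[0,0,0],[0,0,0],4],[[0,0,0],[0,0,0],4]]';python3 look.py scene 220 400 100 300 3 s9.png;python3 look.py wrist 0 640 0 400 1.2 w9.png; python3 -c "
from h import *
i=vision.camera_info('wrist');np.savez('w9.npz',**{k:np.array(v) for k,v in i.items()});print(arm.get_obs()['tool_pos'])"
```

```text
time: 8.3
tool_pos: [0.4994, -0.0842, 0.0941]
tcp_rot: [[-0.999, 0.05, -0.001], [0.05, 0.999, 0.0], [0.001, 0.0, -1.0]]
ft_force: [0.6, 0.5, 0.7]
finger_gap: 0.001
time: 8.93
tool_pos: [0.4994, -0.0842, 0.1987]
tcp_rot: [[-0.999, 0.05, -0.001], [0.05, 0.999, 0.0], [0.001, 0.0, -1.0]]
ft_force: [-0.1, 1.3, -1.0]
finger_gap: 0.464
{'time': 8.925, 'tool_pos': [0.499, -0.084, 0.199], 'ft_force': [-0.09, 1.254, -0.99]}
{'time': 8.975, 'tool_pos': [0.499, -0.084, 0.198], 'ft_force': [0.215, 0.268, 0.416]}
[ 0.49907084 -0.0840379   0.19811712]
```

View pics/s9.png

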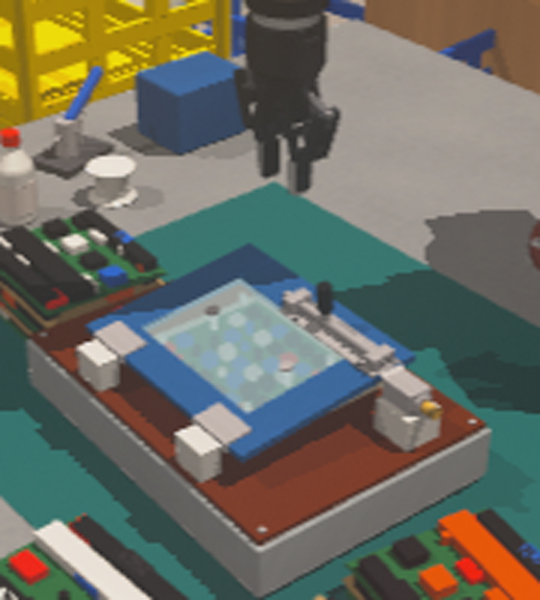

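View pics/w9.png

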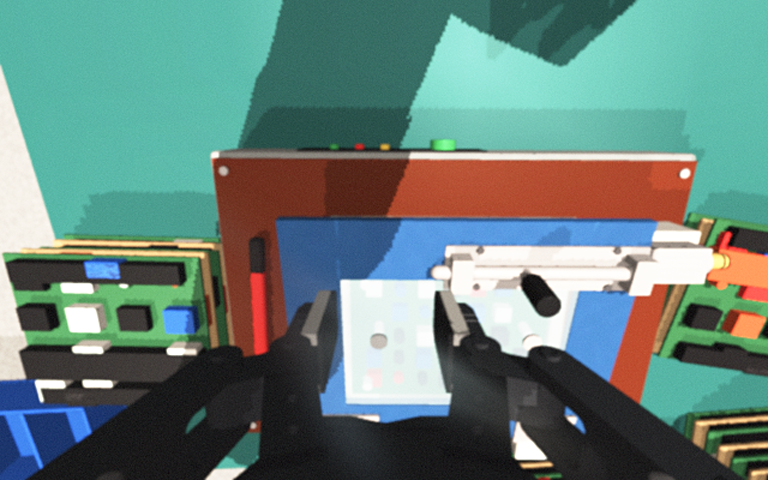

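```bash
python3 - <<'E'
import cv2
a=cv2.imread('pics/w9.png')[200:340,410:750];cv2.imwrite('pics/w9c.png',cv2.resize(a,None,fx=2.3,fy=2.3,interpolation=cv2.INTER_CUBIC))
E
```

```text
(no output)
```

View pics/w9c.png

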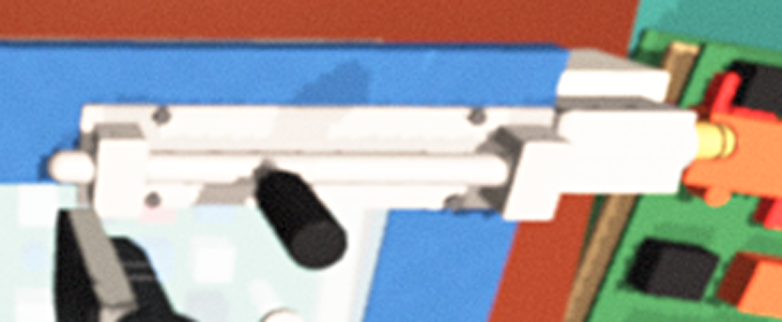

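```bash
python3 - <<'E'
from h import *
from scipy.optimize import least_squares
i=dict(np.load('w9.npz'));isc=vision.camera_info('scene')
S=lambda a:np.array(a)/3+[220,100]
L=[((-.205,-.13,.005),(230.8,183.3)),((-.205,.13,.005),(546.4,183.7)),((-.17,.04,.057),(456.9,256.2)),((-.17,.04,.027),(443.1,235.5))]
Ls=[((-.205,-.13,.005),(251,244)),((-.205,.13,.005),(412,357)),((-.17,.04,.057),(324,286)),((0,.13,.005),(238,457))]
def f(v,w=1,s=1):
    a=(proj(cover([x for x,_ in L],v[:3],v[3]),i)-[b for _,b in L])*w
    b=(proj(cover([x for x,_ in Ls],v[:3],v[3]),isc)-S([b for _,b in Ls]))*2*s
    return np.hstack([a.ravel(),b.ravel()])
for w,s in((1,0),(1,1),(0,1)):
    r=least_squares(lambda v:f(v,w,s),[.5835,-.033,-.053,.1],loss='soft_l1');print(r.x.round(4),r.fun.round(1))
    v=r.x;print('knob top,mid',cover([(-.17,.04,.057),(-.17,.04,.042)],v[:3],v[3]).round(4).tolist())
E
```

```text
[ 0.5866 -0.0321 -0.0533  0.1088] [ 0.1  0.5  1.7  0.9 -0.1 -0.6 -1.6 -0.5 -0.   0.   0.   0.  -0.   0.
  0.   0. ]
knob top,mid [[0.5311, 0.0109, 0.1751], [0.5294, 0.011, 0.1602]]
[ 0.5863 -0.0326 -0.0596  0.1111] [-0.1 -0.6  2.   1.6 -0.2 -0.3 -1.7 -0.3 -1.3  0.4  1.1 -0.1 -1.7  0.5
  0.8  0.7]
knob top,mid [[0.5311, 0.0107, 0.1755], [0.5295, 0.0108, 0.1606]]
[ 0.5846 -0.0338 -0.0697  0.1082] [-0.  -0.   0.   0.  -0.  -0.  -0.  -0.   0.1  0.1  1.1  0.  -1.2  0.2
 -0.  -0.3]
knob top,mid [[0.5296, 0.0101, 0.175], [0.528, 0.0102, 0.1601]]
```

```bash
python3 - <<'E'
from h import *
o=arm.get_obs();R=np.array(o['tcp_rot']);p=np.array(o['tool_pos']);print(R.round(4).tolist())
q=(.5863,-.0325,-.055);th=.109
for z in(0,.06): 
  w=cover((-.17,.04,z),q,th)[0]; print(z,w.round(4),(R.T@(w-p)*100).round(2))
i=vision.camera_info('wrist')
print(proj(p-.03*np.outer([1],[0,0,-1]),i)*1.2)
E
```

```text
[[-0.9988, 0.0498, -0.0018], [0.0498, 0.9988, 0.0009], [0.0018, 0.0008, -1.0]]
0 [0.5246 0.011  0.1185] [-2.09  9.61  7.97]
0.06 [0.5311 0.0106 0.1781] [-2.73  9.61  2.  ]
[[385.08408375 305.14524201]]
```

```bash
python3 -m creep '[[[-1.4,4.8,0],[0,0,0],4],[[-1.33,4.8,0],[0,0,0],4],[[0,0,1],[0,0.109,0],4],[[0,0,1],[0,0,0],4],[[0,0,0],[0,0,0],4],[[0,0,0],[0,0,0],4]]';python3 look.py wrist 0 640 0 400 1.2 w10.png;python3 look.py scene 290 370 140 220 8 s10.png
```

```text
time: 9.78
tool_pos: [0.5305, 0.01, 0.1808]
tcp_rot: [[-0.993, 0.05, -0.106], [0.05, 0.999, 0.005], [0.106, -0.0, -0.994]]
ft_force: [0.6, 0.5, -0.1]
finger_gap: 0.466
{'time': 9.775, 'tool_pos': [0.531, 0.01, 0.181], 'ft_force': [0.61, 0.522, -0.148]}
{'time': 9.825, 'tool_pos': [0.531, 0.01, 0.181], 'ft_force': [-0.301, -0.068, -0.524]}
```

View pics/w10.png

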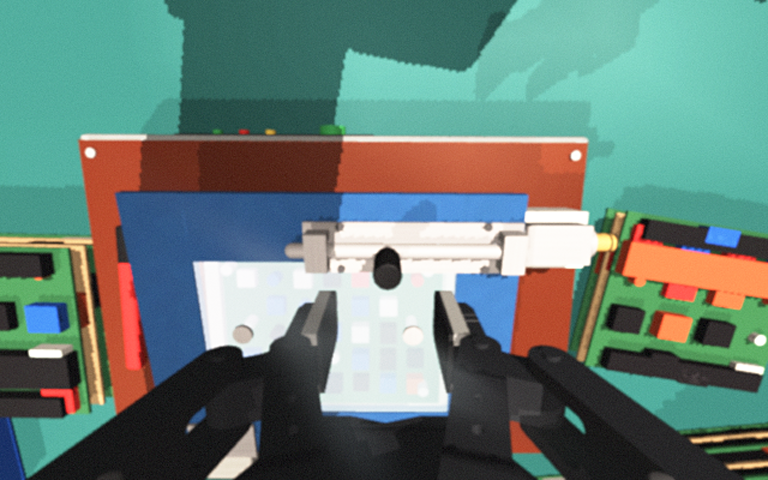

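View pics/s10.png

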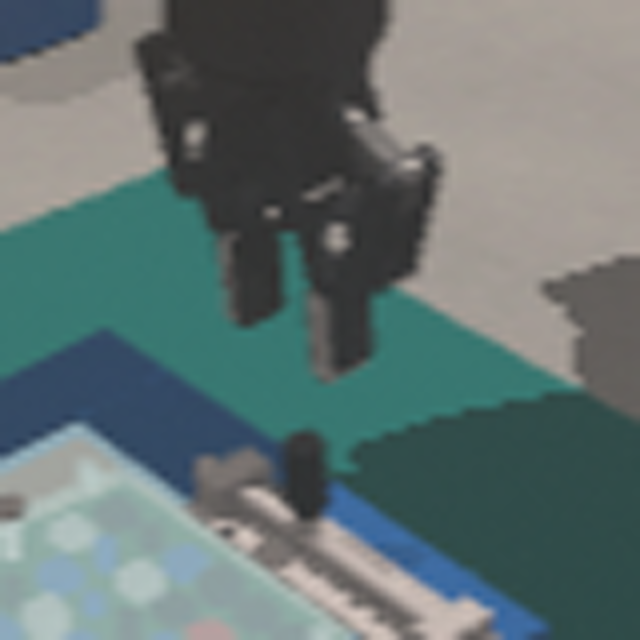

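```bash
python3 -m creep '[[[0,0,2],[0,0,0],4],[[0,0,1.5],[0,0,0],4],[[0,0,1.2],[0,0,0],4],[[0,0,0.8],[0,0,0],4],[[0,0,0],[0,0,0],4]]';python3 look.py wrist 200 440 150 330 3 w11.png;python3 look.py scene 290 370 140 220 8 s11.png
```

```text
time: 10.5
tool_pos: [0.5243, 0.0107, 0.1244]
tcp_rot: [[-0.993, 0.05, -0.109], [0.049, 0.999, 0.006], [0.109, 0.0, -0.994]]
ft_force: [-0.1, 0.8, -0.5]
finger_gap: 0.465
{'time': 10.5, 'tool_pos': [0.524, 0.011, 0.124], 'ft_force': [-0.134, 0.773, -0.522]}
{'time': 10.55, 'tool_pos': [0.525, 0.011, 0.125], 'ft_force': [0.569, -0.25, -0.232]}
```

View pics/w11.png

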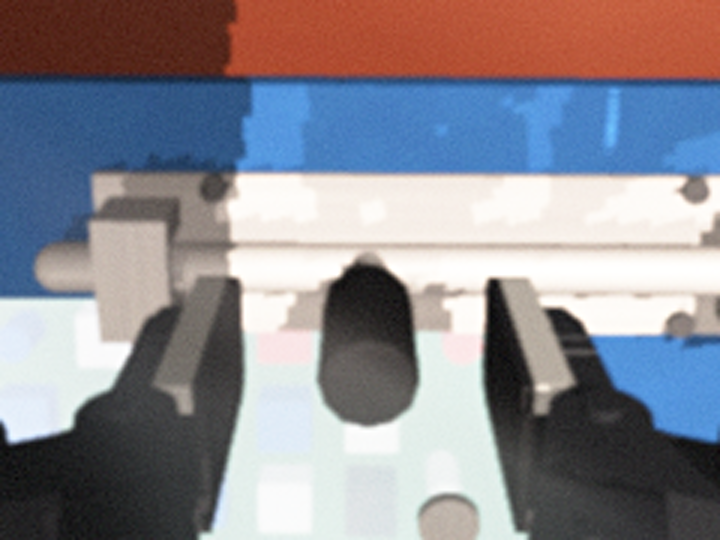

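View pics/s11.png

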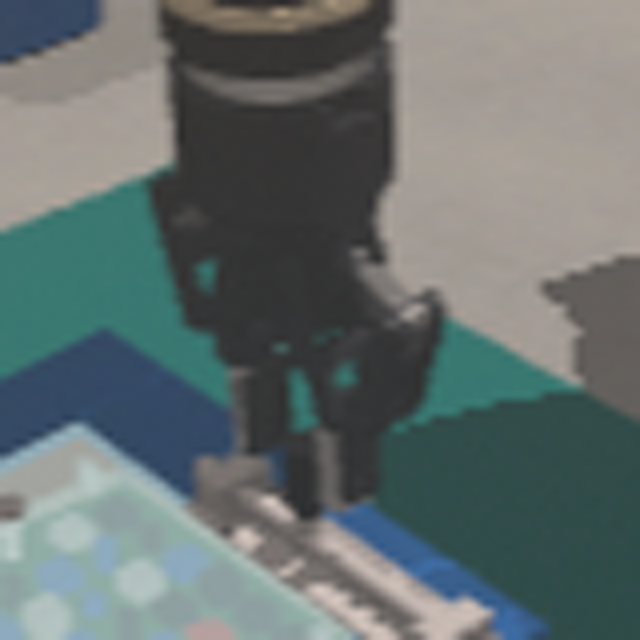

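```bash
python3 -m creep '[[[0,0.03,0.3],[0,0,0],3],[[0,0,0],[0,0,0],2.2],[[0,0,0],[0,0,0],1.8],[[0,0,0],[0,0,0],1.4],[[0,0,0],[0,0,0],1],[[0,0,0],[0,0,0],0.5],[[0,0,0],[0,0,0],0],[[0,0,0],[0,0,0],0]]';python3 look.py wrist 200 440 150 330 3 w12.png;python3 look.py scene 290 370 140 220 8 s12.png
```

```text
time: 11.6
tool_pos: [0.5243, 0.0109, 0.1219]
tcp_rot: [[-0.993, 0.05, -0.109], [0.049, 0.999, 0.006], [0.109, 0.0, -0.994]]
ft_force: [-0.8, 0.5, 1.1]
finger_gap: 0.158
{'time': 11.6, 'tool_pos': [0.524, 0.011, 0.122], 'ft_force': [-0.843, 0.516, 1.054]}
{'time': 11.65, 'tool_pos': [0.524, 0.011, 0.122], 'ft_force': [-0.444, 1.315, 0.888]}
```

View pics/w12.png

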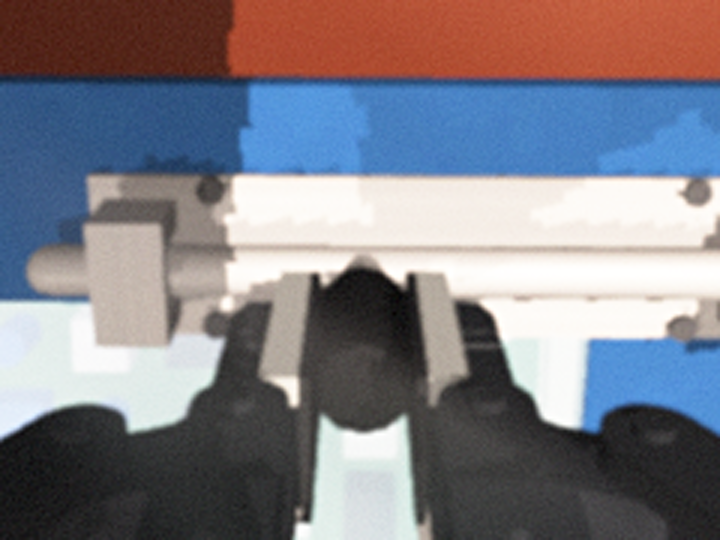

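View pics/s12.png

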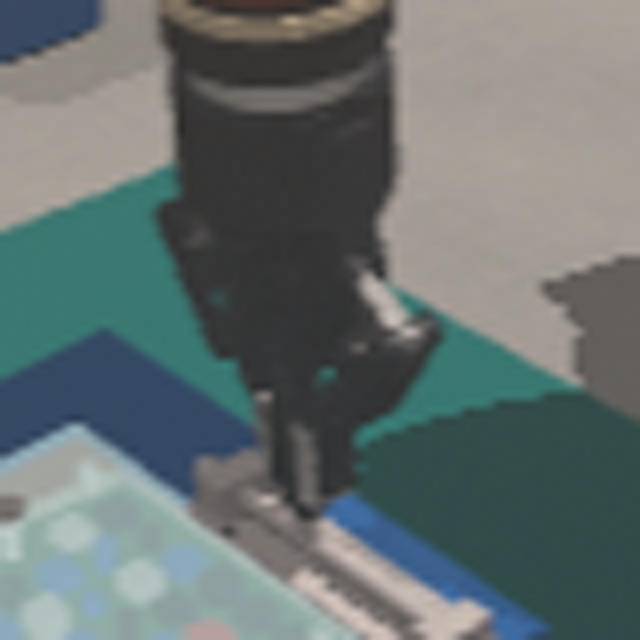

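```bash
python3 -m creep '[[[0.003,0,0.17],[0,-0.01,0],0],[[0.003,0,0.17],[0,-0.01,0],0],[[0,0,0],[0,0,0],0]]';python3 -m creep '[[[0.003,0,0.17],[0,-0.01,0],0],[[0.003,0,0.17],[0,-0.01,0],0],[[0,0,0],[0,0,0],0]]'; python3 -c "
from h import *
o=arm.get_obs();print(o['ft_force'],o['moment'])"
```

```text
time: 12.08
tool_pos: [0.5238, 0.011, 0.1182]
tcp_rot: [[-0.995, 0.05, -0.088], [0.05, 0.999, 0.005], [0.088, 0.0, -0.996]]
ft_force: [0.3, 1.5, -2.5]
finger_gap: 0.159
time: 12.45
tool_pos: [0.5235, 0.011, 0.115]
tcp_rot: [[-0.996, 0.05, -0.068], [0.05, 0.999, 0.004], [0.068, 0.0, -0.998]]
ft_force: [0.6, 1.4, -2.6]
finger_gap: 0.162
[ 0.55725147  1.42518772 -2.59873332] [ 0.33284391 -0.16667717 -0.00855884]
```

```bash
python3 -m creep '[[[0.003,0,0.17],[0,-0.01,0],0],[[0,0,0],[0,0,0],0]]';python3 -m creep '[[[0.003,0,0.17],[0,-0.01,0],0],[[0,0,0],[0,0,0],0]]'; python3 -m creep '[[[0.003,0,0.17],[0,-0.01,0],0],[[0,0,0],[0,0,0],0]]'; python3 -c "
from h import *
o=arm.get_obs();print(o['ft_force'],o['moment'],o['tool_pos'])"
```

```text
time: 12.7
tool_pos: [0.5234, 0.011, 0.1133]
tcp_rot: [[-0.997, 0.05, -0.059], [0.05, 0.999, 0.003], [0.059, 0.0, -0.998]]
ft_force: [0.8, 1.6, -1.7]
finger_gap: 0.164
time: 12.95
tool_pos: [0.5233, 0.0109, 0.1117]
tcp_rot: [[-0.998, 0.05, -0.048], [0.05, 0.999, 0.002], [0.048, 0.0, -0.999]]
ft_force: [0.7, 0.9, -0.1]
finger_gap: 0.16
time: 13.2
tool_pos: [0.5233, 0.0109, 0.1103]
tcp_rot: [[-0.998, 0.05, -0.038], [0.05, 0.999, 0.002], [0.038, 0.0, -0.999]]
ft_force: [-0.6, 1.4, 2.5]
finger_gap: 0.159
[-0.60192115  1.40345592  2.50253066] [ 0.47582544  0.04305629 -0.0150794 ] [0.52332191 0.01093214 0.11026915]
```

```bash
for k in 1; do python3 -m creep '[[[0.0,0,0.085],[0,-0.005,0],0],[[0.0,0,0.085],[0,-0.005,0],0],[[0,0,0],[0,0,0],0],[[0,0,0],[0,0,0],0]]';done; python3 -m creep '[[[0,0,0.085],[0,-0.005,0],0],[[0,0,0],[0,0,0],0],[[0,0,0],[0,0,0],0]]'; python3 -c "
from h import *
o=arm.get_obs();print(o['ft_force'],o['moment'],o['tool_pos'])"
```

```text
time: 13.7
tool_pos: [0.5232, 0.0109, 0.1086]
tcp_rot: [[-0.998, 0.05, -0.029], [0.05, 0.999, 0.001], [0.029, 0.0, -1.0]]
ft_force: [-0.5, 2.2, 4.8]
finger_gap: 0.155
time: 14.08
tool_pos: [0.5232, 0.0109, 0.1077]
tcp_rot: [[-0.998, 0.05, -0.024], [0.05, 0.999, 0.001], [0.024, 0.0, -1.0]]
ft_force: [-2.3, 1.2, 5.3]
finger_gap: 0.158
[-2.34743414  1.21556983  5.27221639] [ 0.3398684   0.29569842 -0.02149468] [0.52321062 0.01094813 0.10773774]
```

```bash
python3 -m creep '[[[0.0,0,0.085],[0,-0.005,0],0],[[0.0,0,0.085],[0,-0.005,0],0],[[0,0,0],[0,0,0],0],[[0,0,0],[0,0,0],0]]'; python3 -m creep '[[[0,0,0.085],[0,-0.005,0],0],[[0,0,0],[0,0,0],0],[[0,0,0],[0,0,0],0]]'; python3 -c "
from h import *
o=arm.get_obs();print(o['ft_force'],o['moment'],o['tool_pos'])"
```

```text
time: 14.58
tool_pos: [0.5232, 0.0109, 0.1061]
tcp_rot: [[-0.999, 0.05, -0.014], [0.05, 0.999, 0.001], [0.014, -0.0, -1.0]]
ft_force: [-0.7, 2.5, 6.1]
finger_gap: 0.155
time: 14.95
tool_pos: [0.5232, 0.0109, 0.1054]
tcp_rot: [[-0.999, 0.05, -0.008], [0.05, 0.999, 0.0], [0.008, -0.0, -1.0]]
ft_force: [-1.8, 1.1, 6.0]
finger_gap: 0.166
[-1.84233859  1.06315131  6.03342683] [ 0.48697617  0.49085132 -0.00701865] [0.5232061  0.01093662 0.10538503]
```

```bash
python3 look.py wrist 200 640 100 330 1.8 w13.png;python3 look.py scene 290 390 160 260 8 s13.png
```

```text
{'time': 14.95, 'tool_pos': [0.523, 0.011, 0.105], 'ft_force': [-1.842, 1.063, 6.033]}
{'time': 15.0, 'tool_pos': [0.523, 0.011, 0.105], 'ft_force': [-2.338, 2.395, 7.252]}
```

View pics/w13.png

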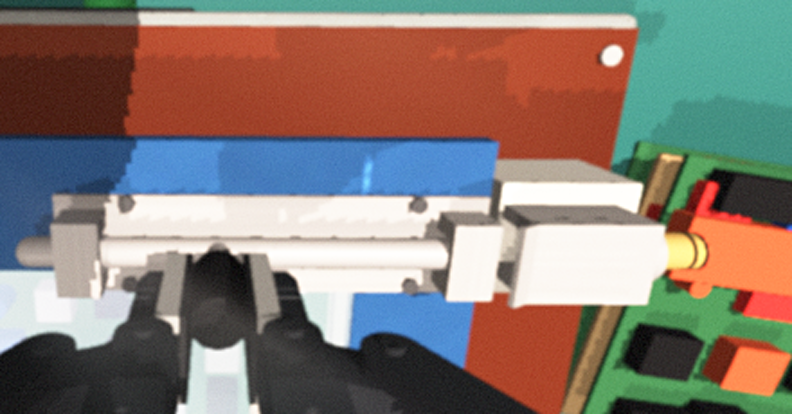

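View pics/s13.png

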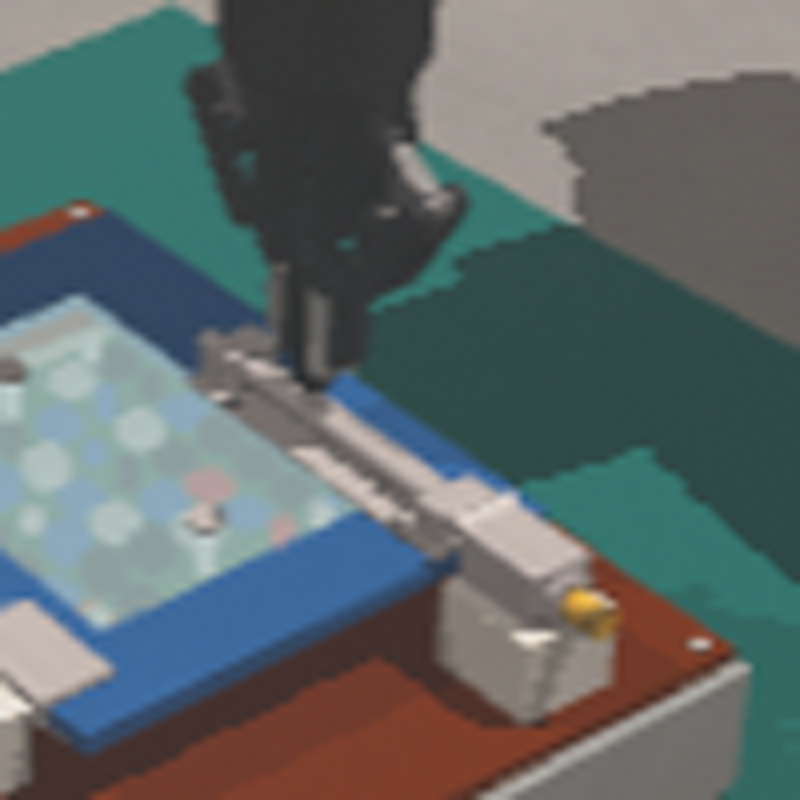

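```bash
python3 -m creep '[[[0,0,0.07],[0,-0.004,0],0],[[0,0,0],[0,0,0],0],[[0,0,0],[0,0,0],0]]'; python3 -m creep '[[[0,0,0.07],[0,-0.004,0],0],[[0,0,0],[0,0,0],0],[[0,0,0],[0,0,0],0]]';  python3 -m creep '[[[0,0,0.06],[0,0,0],0],[[0,0,0],[0,0,0],0],[[0,0,0],[0,0,0],0]]'; python3 -c "
from h import *
o=arm.get_obs();print(o['ft_force'],o['moment'],o['tool_pos'])"
```

```text
time: 15.42
tool_pos: [0.5232, 0.0109, 0.1048]
tcp_rot: [[-0.999, 0.05, -0.004], [0.05, 0.999, 0.0], [0.004, -0.0, -1.0]]
ft_force: [-2.3, 1.4, 7.5]
finger_gap: 0.158
time: 15.8
tool_pos: [0.5232, 0.0109, 0.1041]
tcp_rot: [[-0.999, 0.05, -0.0], [0.05, 0.999, -0.0], [0.0, -0.0, -1.0]]
ft_force: [-2.2, 1.6, 7.2]
finger_gap: 0.158
time: 16.18
tool_pos: [0.5231, 0.0109, 0.1036]
tcp_rot: [[-0.999, 0.05, -0.001], [0.05, 0.999, -0.0], [0.001, -0.0, -1.0]]
ft_force: [-3.7, 1.5, 8.9]
finger_gap: 0.162
[-3.66092629  1.49053797  8.88823013] [0.40934707 0.66177917 0.01797681] [0.52309126 0.01093611 0.10357414]
```

```bash
python3 -m creep '[[[0.03,0,0.05],[0,0,0],0],[[0,0,0],[0,0,0],0],[[0,0,0],[0,0,0],0]]'; python3 -m creep '[[[0.02,0,0.05],[0,0,0],0],[[0,0,0],[0,0,0],0],[[0,0,0],[0,0,0],0]]';  python3 -m creep '[[[0,0,0.05],[0,0,0],0],[[0,0,0],[0,0,0],0],[[0,0,0],[0,0,0],0]]'; python3 -c "
from h import *
o=arm.get_obs();print(o['ft_force'],o['moment'],o['tool_pos'])"
```

```text
time: 16.55
tool_pos: [0.5229, 0.0109, 0.1032]
tcp_rot: [[-0.999, 0.05, -0.0], [0.05, 0.999, -0.0], [0.0, -0.0, -1.0]]
ft_force: [-3.3, 2.6, 9.4]
finger_gap: 0.159
time: 16.92
tool_pos: [0.5229, 0.0109, 0.1028]
tcp_rot: [[-0.999, 0.05, -0.0], [0.05, 0.999, -0.0], [0.0, -0.0, -1.0]]
ft_force: [-2.9, 1.6, 10.1]
finger_gap: 0.159
time: 17.3
tool_pos: [0.5228, 0.011, 0.1023]
tcp_rot: [[-0.999, 0.05, -0.0], [0.05, 0.999, -0.0], [0.0, -0.0, -1.0]]
ft_force: [-4.1, 1.8, 10.3]
finger_gap: 0.162
[-4.06894604  1.80213634 10.28031631] [0.42607746 0.68632754 0.00280624] [0.52277052 0.01095565 0.10234273]
```

```bash
python3 -m creep '[[[0,0,0.05],[0,0,0],0],[[0,0,0],[0,0,0],0],[[0,0,0],[0,0,0],0]]'; python3 -m creep '[[[0,0,0.05],[0,0,0],0],[[0,0,0],[0,0,0],0],[[0,0,0],[0,0,0],0]]'; python3 look.py wrist 200 640 100 330 1.8 w14.png;python3 look.py scene 290 390 160 260 8 s14.png; python3 -c "
from h import *
i=vision.camera_info('wrist')
for q in((.5863,-.0325,-.055),(.5835,-.033,-.053)):
  for th in(0,.01,.02,.04): print(th,((proj(cover([(-.205,.1,.005),(-.205,.13,.005),(-.17,.125,.013)],q,th),i)-[200,100])*1.8).round(1).tolist())
"
```

```text
time: 17.68
tool_pos: [0.5227, 0.0109, 0.1019]
tcp_rot: [[-0.999, 0.05, -0.0], [0.05, 0.999, -0.0], [0.0, -0.0, -1.0]]
ft_force: [-4.6, 2.6, 11.3]
finger_gap: 0.161
time: 18.05
tool_pos: [0.5226, 0.011, 0.1014]
tcp_rot: [[-0.999, 0.05, -0.001], [0.05, 0.999, -0.0], [0.001, -0.0, -1.0]]
ft_force: [-5.1, 2.2, 11.7]
finger_gap: 0.162
{'time': 18.05, 'tool_pos': [0.523, 0.011, 0.101], 'ft_force': [-5.12, 2.212, 11.667]}
{'time': 18.1, 'tool_pos': [0.523, 0.011, 0.101], 'ft_force': [-4.597, 2.115, 11.502]}
0 [[407.4, 143.8], [502.0, 144.2], [482.5, 256.1]]
0.01 [[409.6, 145.4], [505.2, 145.8], [484.8, 258.7]]
0.02 [[411.7, 147.1], [508.5, 147.5], [487.2, 261.4]]
0.04 [[416.2, 150.9], [515.1, 151.3], [492.2, 267.1]]
0 [[405.7, 134.6], [500.8, 134.8], [481.3, 247.4]]
0.01 [[407.8, 136.1], [503.9, 136.3], [483.7, 250.0]]
0.02 [[410.0, 137.7], [507.2, 137.9], [486.1, 252.6]]
0.04 [[414.4, 141.3], [513.8, 141.5], [491.0, 258.1]]
```

View pics/w14.png

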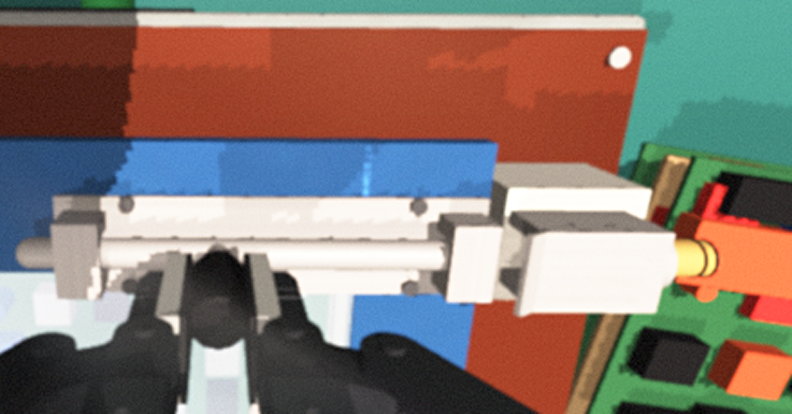

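View pics/s14.png

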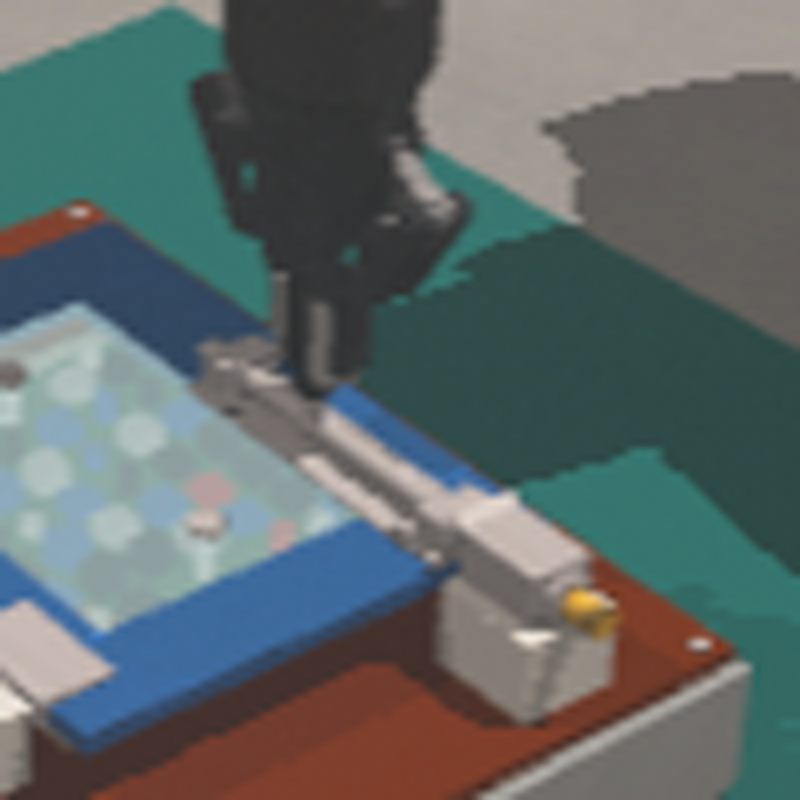

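```bash
python3 -m creep '[[[0.03,0,0.05],[0,0,0],0],[[0,0,0],[0,0,0],0],[[0,0,0],[0,0,0],0]]'; python3 -m creep '[[[0.03,0,0.04],[0,0,0],0],[[0,0,0],[0,0,0],0],[[0,0,0],[0,0,0],0]]'
```

```text
time: 18.52
tool_pos: [0.5225, 0.011, 0.1012]
tcp_rot: [[-0.999, 0.05, 0.0], [0.05, 0.999, -0.0], [-0.0, -0.0, -1.0]]
ft_force: [-4.7, 1.3, 12.9]
finger_gap: 0.164
time: 18.9
tool_pos: [0.5225, 0.0109, 0.1011]
tcp_rot: [[-0.999, 0.05, 0.001], [0.05, 0.999, -0.0], [-0.001, -0.0, -1.0]]
ft_force: [-3.5, 2.4, 15.1]
finger_gap: 0.161
```

```bash
python3 -m creep '[[[0,0,-0.05],[0,0,0],0],[[0,0,0],[0,0,0],0]]'; python3 -m creep '[[[0,0.1,0],[0,0,0],0],[[0,0.15,0],[0,0,0],0],[[0,0.15,0],[0,0,0],0]]'; python3 -m creep '[[[0,0.1,0],[0,0,0],0],[[0,0.1,0],[0,0,0],0],[[0,0.1,0],[0,0,0],0]]';python3 -m creep '[[[0,0.1,0],[0,0,0],0],[[0,0.1,0],[0,0,0],0]]'
```

```text
time: 19.15
tool_pos: [0.5225, 0.0109, 0.1012]
tcp_rot: [[-0.999, 0.05, 0.001], [0.05, 0.999, -0.0], [-0.001, -0.0, -1.0]]
ft_force: [-3.7, 2.6, 11.7]
finger_gap: 0.156
time: 19.52
tool_pos: [0.5227, 0.014, 0.1012]
tcp_rot: [[-0.999, 0.05, 0.0], [0.05, 0.999, -0.002], [-0.0, -0.002, -1.0]]
ft_force: [-3.2, -3.0, 10.8]
finger_gap: 0.163
time: 19.9
tool_pos: [0.5228, 0.017, 0.1012]
tcp_rot: [[-0.999, 0.05, 0.0], [0.05, 0.999, -0.002], [-0.0, -0.002, -1.0]]
ft_force: [-3.0, -3.0, 11.2]
finger_gap: 0.157
time: 20.15
tool_pos: [0.523, 0.019, 0.1012]
tcp_rot: [[-0.999, 0.05, 0.0], [0.05, 0.999, -0.002], [-0.0, -0.002, -1.0]]
ft_force: [-2.9, -2.2, 11.7]
finger_gap: 0.16
```

```bash
for i in 1; do python3 -m creep '[[[0,0.1,0],[0,0,0],0],[[0,0.1,0],[0,0,0],0]]'; done; python3 -m creep '[[[0,0.1,0],[0,0,0],0],[[0,0.1,0],[0,0,0],0]]'; python3 look.py wrist 200 640 100 330 1.8 w15.png
```

```text
time: 20.4
tool_pos: [0.523, 0.0211, 0.1012]
tcp_rot: [[-0.999, 0.05, 0.0], [0.05, 0.999, -0.002], [-0.0, -0.002, -1.0]]
ft_force: [-3.5, -2.4, 11.5]
finger_gap: 0.159
time: 20.65
tool_pos: [0.5232, 0.023, 0.1012]
tcp_rot: [[-0.999, 0.05, 0.0], [0.05, 0.999, -0.002], [-0.001, -0.002, -1.0]]
ft_force: [-3.2, -2.8, 11.3]
finger_gap: 0.161
{'time': 20.65, 'tool_pos': [0.523, 0.023, 0.101], 'ft_force': [-3.196, -2.808, 11.311]}
```

View pics/w15.png

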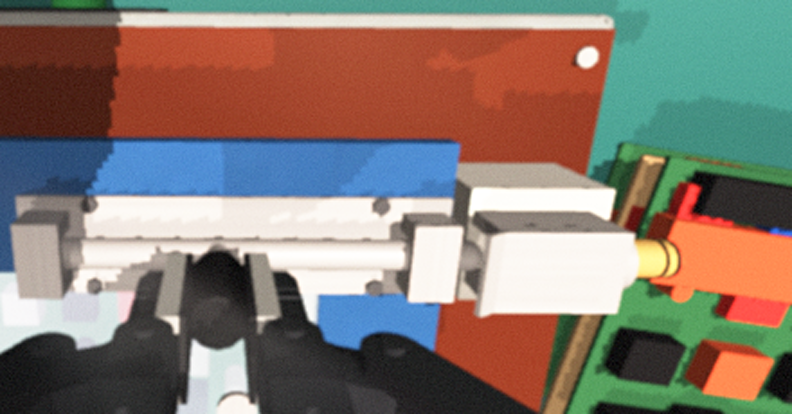

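```bash
for i in 1 ; do python3 -m creep '[[[0,0.1,0],[0,0,0],0],[[0,0.1,0],[0,0,0],0]]'; done; python3 -m creep '[[[0,0.1,0],[0,0,0],0],[[0,0.1,0],[0,0,0],0]]' | grep -E 'pos|force'
```

```text
time: 20.95
tool_pos: [0.5233, 0.025, 0.1012]
tcp_rot: [[-0.999, 0.05, 0.0], [0.05, 0.999, -0.002], [-0.001, -0.002, -1.0]]
ft_force: [-3.1, -2.5, 11.1]
finger_gap: 0.163
tool_pos: [0.5234, 0.0271, 0.1012]
ft_force: [-4.2, -2.0, 11.0]
```

```bash
python3 -m creep '[[[0,0.1,0],[0,0,0],0],[[0,0.1,0],[0,0,0],0]]'| grep -E 'pos|force'
```

```text
tool_pos: [0.5235, 0.029, 0.1012]
ft_force: [-3.7, -2.7, 11.5]
```

```bash
python3 -m creep '[[[0,0.1,0],[0,0,0],0],[[0,0.1,0],[0,0,0],0]]'| grep -E 'pos|force'
```

```text
tool_pos: [0.5236, 0.031, 0.1012]
ft_force: [-2.6, -1.1, 10.3]
```

```bash
python3 -m creep '[[[0,0.06,0],[0,0,0],0],[[0,0.06,0],[0,0,0],0]]'| grep -E 'pos|force'
```

```text
tool_pos: [0.5237, 0.0322, 0.1012]
ft_force: [-2.9, -2.6, 10.9]
```

```bash
python3 -m creep '[[[0,0.06,0],[0,0,0],0],[[0,0.06,0],[0,0,0],0]]'| grep -E 'pos|force'
```

```text
tool_pos: [0.5237, 0.0334, 0.1012]
ft_force: [-2.7, -2.9, 10.1]
```

```bash
python3 -m creep '[[[0,0.06,0],[0,0,0],0],[[0,0.06,0],[0,0,0],0]]'| grep -E 'pos|force'
```

```text
tool_pos: [0.5238, 0.0346, 0.1012]
ft_force: [-3.1, -3.0, 11.1]
```

```bash
python3 -m creep '[[[0,0.06,0],[0,0,0],0],[[0,0.06,0],[0,0,0],0]]'| grep -E 'pos|force'
```

```text
tool_pos: [0.5239, 0.0358, 0.1012]
ft_force: [-3.1, -2.0, 10.9]
```

```bash
python3 -m creep '[[[0,0.06,0],[0,0,0],0],[[0,0.06,0],[0,0,0],0]]'| grep -E 'pos|force'
```

```text
tool_pos: [0.524, 0.037, 0.1012]
ft_force: [-2.9, -3.2, 10.8]
```

```bash
python3 -m creep '[[[0,0.06,0],[0,0,0],0],[[0,0.06,0],[0,0,0],0]]'| grep -E 'pos|force'
```

```text
tool_pos: [0.524, 0.0382, 0.1012]
ft_force: [-2.6, -1.9, 9.9]
```

```bash
python3 -m creep '[[[0,0.06,0],[0,0,0],0],[[0,0.06,0],[0,0,0],0]]'| grep -E 'pos|force'
```

```text
tool_pos: [0.5241, 0.0394, 0.1012]
ft_force: [-2.8, -2.1, 10.2]
```

```bash
python3 -m creep '[[[0,0.06,0],[0,0,0],0],[[0,0.06,0],[0,0,0],0]]'| grep -E 'pos|force'
```

```text
tool_pos: [0.5242, 0.0406, 0.1012]
ft_force: [-4.0, -2.1, 10.3]
```

```bash
python3 -m creep '[[[0,0.05,0],[0,0,0],0],[[0,0.05,0],[0,0,0],0]]'| grep -E 'pos|force';python3 look.py wrist 200 640 100 330 1.8 w16.png
```

```text
tool_pos: [0.5242, 0.0416, 0.1012]
ft_force: [-2.2, -2.4, 10.4]
{'time': 23.95, 'tool_pos': [0.524, 0.042, 0.101], 'ft_force': [-2.224, -2.353, 10.445]}
```

View pics/w16.png

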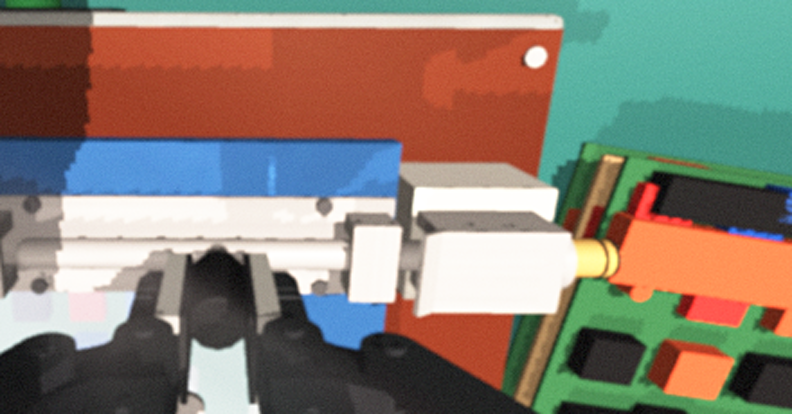

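```bash
python3 -m creep '[[[0,0.05,0],[0,0,0],0],[[0,0.05,0],[0,0,0],0]]'| grep -E 'pos|force'
```

```text
tool_pos: [0.5243, 0.0426, 0.1012]
ft_force: [-3.1, -2.3, 10.3]
```

```bash
python3 -m creep '[[[0,0.05,0],[0,0,0],0],[[0,0.05,0],[0,0,0],0]]'| grep -E 'pos|force'
```

```text
tool_pos: [0.5243, 0.0436, 0.1012]
ft_force: [-2.4, -2.2, 9.5]
```

```bash
python3 -m creep '[[[0,0.05,0],[0,0,0],0],[[0,0.05,0],[0,0,0],0]]'| grep -E 'pos|force'
```

```text
tool_pos: [0.5243, 0.0441, 0.1012]
ft_force: [-2.2, -6.6, 10.7]
```

```bash
python3 -m creep '[[[0,0.05,0],[0,0,0],0],[[0,0.05,0],[0,0,0],0]]'| grep -E 'pos|force'
```

```text
tool_pos: [0.5244, 0.0442, 0.1012]
ft_force: [-4.4, -11.2, 10.3]
```

```bash
python3 -m creep '[[[0,-0.12,0],[0,0,0],0],[[0,0,0],[0,0,0],0]]'| grep -E 'pos|force'
```

```text
tool_pos: [0.5243, 0.0441, 0.1012]
ft_force: [-3.5, -4.4, 10.1]
```

```bash
python3 -m creep '[[[0,0,-0.05],[0,0,0],0],[[0,0,-0.05],[0,0,0],0],[[0,0,0],[0,0,0],0]]'| grep -E 'pos|force'
```

```text
tool_pos: [0.5243, 0.0442, 0.1014]
ft_force: [0.4, -5.6, 4.3]
```

```bash
python3 -m creep '[[[0,0,-0.05],[0,0,0],0],[[0,0,-0.05],[0,0,0],0],[[0,0,0],[0,0,0],0]]'| grep -E 'pos|force'
```

```text
tool_pos: [0.5244, 0.0442, 0.102]
ft_force: [2.5, -6.0, 0.8]
```

```bash
python3 -m creep '[[[0,0,0],[0,0,0],1.8],[[0,0,0],[0,0,0],2.2],[[0,0,0],[0,0,0],2.6],[[0,0,0],[0,0,0],3.2],[[0,0,0],[0,0,0],3.6],[[0,0,0],[0,0,0],3.6]]'| grep -E 'pos|force|gap';python3 look.py wrist 200 640 100 330 1.8 w17.png;python3 look.py scene 290 390 160 260 8 s17.png
```

```text
tool_pos: [0.5237, 0.0454, 0.1021]
ft_force: [0.7, -0.1, -0.4]
finger_gap: 0.426
{'time': 26.75, 'tool_pos': [0.524, 0.045, 0.102], 'ft_force': [0.704, -0.078, -0.414]}
{'time': 26.8, 'tool_pos': [0.524, 0.045, 0.102], 'ft_force': [0.496, 0.309, -0.452]}
```

View pics/w17.png

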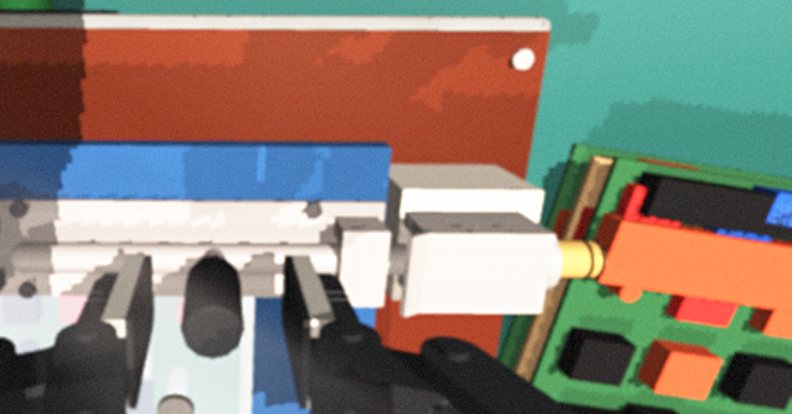

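View pics/s17.png

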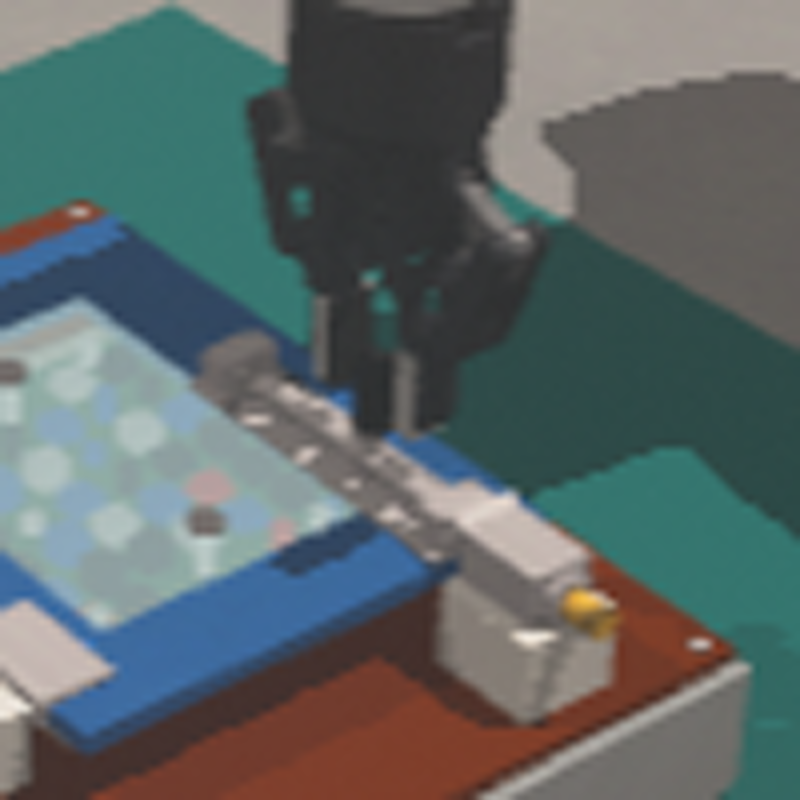

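```bash
python3 -m creep '[[[0,0,-0.4],[0,0,0],3.6],[[0,0.4,0],[0,0,0],3.6],[[0,0.3,0],[0,0,0],3.6],[[0,0,0],[0,0,0],3.6]]'| grep -E 'pos|force'
```

```text
tool_pos: [0.524, 0.0527, 0.106]
ft_force: [0.8, 0.3, 0.0]
```

```bash
python3 -m creep '[[[0,0.1,0],[0,0,0],3.6],[[0,0,0],[0,0,0],3.6]]'| grep -E 'pos|force'
```

```text
tool_pos: [0.524, 0.0534, 0.106]
ft_force: [-0.6, 0.1, -0.1]
```

```bash
python3 -m creep '[[[0,0.1,0],[0,0,0],3.6],[[0,0,0],[0,0,0],3.6]]'| grep -E 'pos|force'
```

```text
tool_pos: [0.5241, 0.0541, 0.1061]
ft_force: [-0.8, -1.2, 0.1]
```

```bash
python3 -m creep '[[[0,0.05,0],[0,0,0],3.6],[[0,0,0],[0,0,0],3.6]]'| grep -E 'pos|force'
```

```text
tool_pos: [0.5242, 0.0543, 0.1061]
ft_force: [-0.6, -4.9, 0.7]
```

```bash
python3 -m creep '[[[0,0.05,0],[0,0,0],3.6],[[0,0,0],[0,0,0],3.6]]'| grep -E 'pos|force'
```

```text
tool_pos: [0.5242, 0.0545, 0.1062]
ft_force: [-0.8, -7.8, 1.4]
```

```bash
python3 -m creep '[[[0,0.05,0],[0,0,0],3.6],[[0,0,0],[0,0,0],3.6]]'| grep -E 'pos|force'
```

```text
tool_pos: [0.5243, 0.0546, 0.1062]
ft_force: [-1.3, -7.4, 0.9]
```

```bash
python3 -m creep '[[[0,-0.4,0],[0,0,0],3.6],[[0,-0.5,0],[0,0,0],3.6],[[0,0,0],[0,0,0],3.6],[[0,0,-2],[0,0,0],3.6],[[0,0,-4],[0,0,0],3.6],[[0,0,-5],[0,0,0],3.6],[[2,0,-4],[0,0,0],3.6],[[0,0,0],[0,0,0],3.6],[[0,0,0],[0,0,0],3.6]]'| grep -E 'pos|force';python3 look.py wrist 0 640 0 400 1.2 w18.png;python3 look.py scene 220 400 100 300 3 s18.png
```

```text
tool_pos: [0.5042, 0.0479, 0.2565]
ft_force: [0.0, 0.1, -0.4]
{'time': 29.725, 'tool_pos': [0.504, 0.048, 0.256], 'ft_force': [0.019, 0.089, -0.403]}
{'time': 29.775, 'tool_pos': [0.504, 0.048, 0.256], 'ft_force': [-0.202, -0.258, -0.148]}
```

View pics/w18.png

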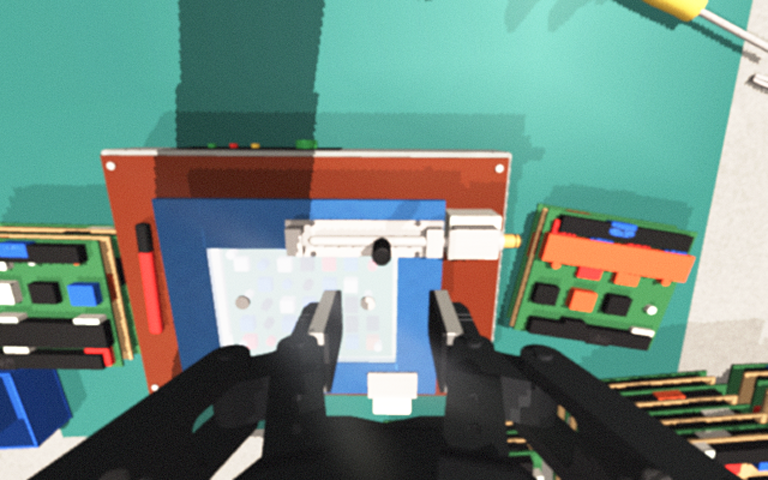

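View pics/s18.png

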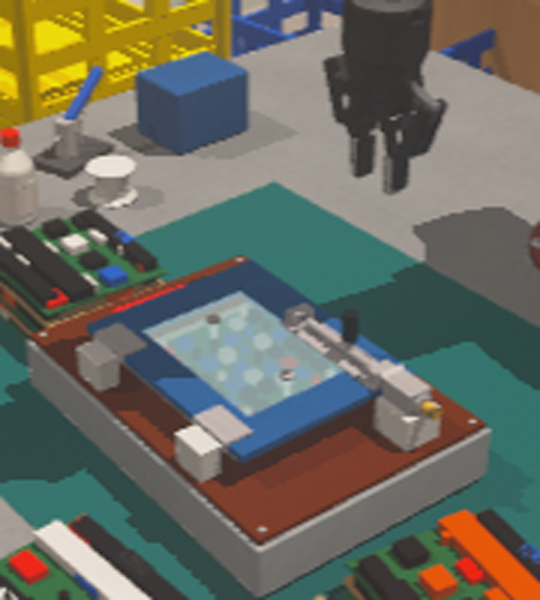

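The cover is shut and bolted. The knob stands near the keeper at pixel (382,250) in the wrist view, the marker is still in place, and the gripper is clear of everything.

```bash
python3 -c "
from bench import ticket
print(ticket.finish_job())"
```

```text
the job is handed in; nothing more can be done
None
```

The cover is shut and bolted, with the bolt tip against the switch, and the job was handed in at about 30 s with the arm clear of everything.

**What I did:**
1. I pushed the cover from about 0.69 rad open to about 0.11 rad with the shut fingers on its front border.
2. I gripped the knob and turned the cover down about its hinge until the force began to rise steeply, showing the nest had bottomed. The peak was about 15 N at the knob, and I eased back to about 11 N.
3. I slid the bolt +y against a steady 2 to 3 N. It met a firm stop after about 33 mm. The peak reading there was about 11 N, of which I reckon about 9 N reached the switch.
4. I eased off sideways and upward, then opened the fingers.

**Last checks:**
- **Bolt home:** after letting go, I pushed the knob lightly towards the keeper. It held at 7 to 8 N with almost no movement, well above the 2.5 N needed to slide the bolt.
- **Cover and bench:** the last pictures show the cover down, the bolt in the keeper and the marker and both board stacks where they were. I did not check the other bench items specifically.

**Where things disagreed:**
- **Fingertip position:** the shut fingertips appeared about 30 mm short of the reported TCP in both the scene and wrist pictures. My first two attempts to push the cover therefore passed above its edge without touching it. I used the measured offset from then on.
- **Force reading:** the vertical force read about −2.6 N in the early part of the knob move, before the springs engaged. I did not find out why.

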